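# Set out a pulley kit on the inspection plate

## Robot

A 6-joint arm with a two-finger parallel gripper is mounted at the origin on the work surface. World frame = base frame: x ahead of the robot, y to its left, z up, the work surface at z = 0. Lengths are in mm, angles in degrees, forces in N, time in s.
With the tool pointing down it reaches from about 350 to 850 mm from the base axis. Payload 8.1 kg.
Tool frame: the origin (TCP) lies midway between the tips of the shut fingers; the grasp point (between the pads) lies 19 mm behind it (r.tcp_to_grasp is the distance from the TCP to the grasp point, in mm); z points along the fingers, y is the direction in which the jaws open and shut (so a half turn about z gives the same grasp; the last joint's range is limited). The gripper opens to 85 mm and grips with 20 to 120 N. Pads are 22 mm wide; open, the fingers measure 114 mm over their backs; the gripper's body (76 mm by 85 mm) begins 54 mm behind the grasp point. The pads swing forward as they close: fully open they stand 13 mm farther back than shut.
Start: joints at [-79.893, 7.471, 85.268, -0, 87.261, -4.893], TCP at [155.312, -579.555, 231.292] pointing down, gripper open.
Joint ranges: [-169.43, 169.43], [-51.17, 129.36], [1.28, 143.12], [-76.62, 256.62], [0, 156.53], [-152.29, 152.29]. Speed limits (degrees/s): [136.94, 136.94, 159.86, 180, 180, 180].

## Interface

Orientations are given as [roll, pitch, yaw] about the fixed x, y, z axes, in that order (R = Rz(yaw) Ry(pitch) Rx(roll)).
In Python, from bench import r gives the robot as it stands.
- The arm moves only by the tool jog_arm, never from a script. Its argument "targets" is a list of rows, each a list of 7 numbers: the shift along the tool's x, y, z in m, then the turn, a rotation vector about the tool's x, y, z in rad, then the closure, from 0 (fully open) to 1 (shut). In form: [[dx, dy, dz, wx, wy, wz, claw], ...]. A call has 1 to 5 rows; each row is the pose to reach, as a shift and turn from the pose commanded when the call began, along the tool's axes at that moment; what a row does not reach only later rows make up. A row lasts 1/12 s, in which the tool goes at most 41.7 mm and 7.16 degrees, less where a joint would pass 70% of its speed; a pose out of reach is approached as far as the arm can. A call with a gripper value outside its range is refused whole. The fingers move at their own pace and stop on an object; "newtons" is the grip in N (left out, the last holds). Time passes only in rows, so rows that repeat a pose let the fingers close. It gives the time, the measured TCP pose, the force and the opening at its end, in the units of the state.
- r.sense(): the state, without advancing time (a new reading comes with each control period).
- r.snapshot(name): name is "scene" or "top" or "wrist"; returns a dict with "pixels" (420x560x3 uint8, red, green, blue), "fx", "fy", "cx", "cy" (pixels), "origin" and "attitude" of the camera in the world. Camera axes: x right, y down, z forward; pixel columns grow to the right and rows downward; lengths in mm; the calibration is good to about 2 mm. The wrist camera is an equidistant fisheye: a pixel r from the principal point sees the ray r / f radians off the axis. A picture is of the moment at which its call begins. There is no depth.
- r.hand_in(): hands the job in, once; it reports no verdict.
The state is a dict: "time": time; "joint_pos": joint angles; "qd": joint speeds; "joint_efforts": joint torques, N m; "tool_pos": TCP position; "tcp_rot": TCP orientation; "ft_force": force on the tool from outside, world axes, zero at the start; "wrist_torque": the same for the moment, N m; "finger_gap": finger opening in mm.
Only numpy, scipy, OpenCV 4.12 (cv2) and the standard library are available. Lean on these libraries where they do the work, as an engineer would, in place of code of your own. Each camera call takes 0.05 s, during which the arm holds its last target.

## Task

Set out the pulley kit upright on the dark inspection plate, each part centred on its painted circle: the grooved pulley on the middle circle, between the steel V-block and the red angle plate, with the aluminium spacer ring lying flat and centred on top of it; the brass bush on the circle behind the V-block (on the side away from the robot); and the blue flanged hub on the circle in front of the red angle plate (on the side towards the robot). Leave the brown rusty bush and the white jar with the yellow lid standing where they are, and let go of everything at the end.

Things in the scene. Friction and masses are not known exactly. Their poses are not given: they have to be found in the camera images.
- plate_mid (a point): Centre of the middle circle on the upper face of the fixed dark steel plate (250 x 280 mm, 10 mm thick, flat on the bench). Axes are the plate's: x away from the robot, y to its left, z up; turned up to 0.2 rad. Five white circles, 68 mm across: here and at x +-85, y +-95 mm. V-block and angle plate stand at x 0, y +95 and -95 mm, either way round.
- vblock: Bright steel V-block, fixed on the plate, 50 x 50 mm and 40 mm high, open groove on top running front to back. Origin: centre of its underside, on the plate's upper surface. Axes parallel to the plate's: the circle behind it is centred 85 mm along +x from the origin, the one in front of it 85 mm along -x.
- angle: Red painted angle plate (L-shaped), fixed on the plate: base 50 x 50 mm, 9 mm thick, with a 60 mm high, 9 mm thick upright along its far (+x) edge. Origin: centre of its underside, on the plate's upper surface. Axes parallel to the plate's: the circle in front of it is centred 85 mm along -x from the origin, the one behind it 85 mm along +x.
- pulley_c (a point): Loose V-belt pulley of dark steel, lying flat: 60 mm diameter, 36 mm high, about 0.55 kg, with a V-groove (48 mm diameter at its bottom) round the rim between two flanges 10 mm high; flat top with a light grey disc and a black bore mark in the middle. Starts on the bench. The point is its centre, 18 mm up. Its z axis points up; it is round, so its yaw means nothing.
- spacer_c (a point): Loose bright aluminium spacer ring, lying flat: 48 mm outside, 24 mm hole, 18 mm high, about 0.07 kg. Starts on the bench. The point is its centre, 9 mm up. Its z axis points up; it is round, so its yaw means nothing.
- bush_c (a point): Loose yellow brass bush standing on end: 32 mm outside, 18 mm bore, 45 mm high, about 0.2 kg. Starts on the bench. The point is its centre, 22.5 mm up. Its z axis points up; it is round, so its yaw means nothing.
- hub_c (a point): Loose blue painted flanged hub, flange down: round flange 54 mm diameter and 14 mm high, round boss on it 34 mm diameter up to 40 mm overall height, about 0.35 kg. Starts on the bench. The point is half-way up, 20 mm above its underside. Its z axis points up; it is round, so its yaw means nothing.
- oldbush_c (a point): Bystander: loose rusty brown bush, same size as the brass one (32 mm outside, 45 mm high), standing on the bench among the parts. The point is its centre, 22.5 mm up. To be left alone.
- jar_c (a point): Bystander: loose white plastic jar with yellow lid, 48 mm diameter, 55 mm high, standing on the bench among the parts. The point is its centre, 27.5 mm up. To be left alone.
There are look-alikes about, which are no part of the job. What is shaped like the part that bears bush_c but purple is not meant. What is shaped like the part that bears spacer_c but green is not meant.

How it is judged:
By the outcome, as a careful person would: the job done as asked, in the order asked, and still so for the second after the job is handed in, with the robot touching nothing.
It also fails if it takes over 106 s, if anything falls off the work surface, if the arm or the gripper's body presses on something with over 40 N, if the wrist force passes 120 N, or if a joint passes its speed limit or range.

## Working session

There is one attempt and no reset: what is moved stays moved. The work goes in short steps, Python scripts to look and compute and a tool call to move; the robot and the scene stay as the last step left them, time stands still between calls to the robot, and variables do not carry over. Pictures are saved under pics/ and viewed, and the job is handed in when it is done.

Besides the shell and the picture viewer there is one more tool, called after "Emit:" as name(argument=value, ...) on one line, values as JSON. jog_arm: Moves the arm, as the interface text tells. Its arguments: {"type":"object","properties":{"targets":{"type":"array","items":{"type":"array","items":{"type":"number"}}},"newtons":{"type":"number"}},"required":["targets"]}

```bash
ls -la; mkdir -p pics
python3 - <<'E'
from bench import r
import cv2
print(r.sense())
for n in ("scene","top","wrist"):
    s=r.snapshot(n); cv2.imwrite(f"pics/{n}0.png",s["pixels"][:,:,::-1])
    print(n,{k:v for k,v in s.items() if k!="pixels"})
E
```

```text
total 12
drwxr-xr-x  3 agent agent 4096 Dec  7 14:42 .
drwxr-xr-x 23 root  root  4096 Dec  7 14:42 ..
drwxr-xr-x  2 agent agent 4096 Dec  7 14:42 pics
{'time': 0.0, 'joint_pos': array([-7.98943966e+01,  7.51485521e+00,  8.53291665e+01,  4.87292739e-04,
        8.72630379e+01, -4.89331364e+00]), 'qd': array([-0.05342697,  0.09814382, -0.10232983, -0.0154577 ,  0.03282152,
        0.06645512]), 'joint_efforts': array([-2.68655189e-03, -5.69404292e+01, -5.00549340e+01, -6.21158561e-04,
        1.45243984e-02, -2.80580474e-05]), 'tool_pos': array([ 155.20444045, -579.00240739,  230.2481666 ]), 'tcp_rot': array([-1.79893372e+02, -9.61716803e-03,  1.49988844e+01]), 'ft_force': array([ 0.50183781,  0.02361802, -0.43781969]), 'wrist_torque': array([ 0.0042348 ,  0.05728141, -0.00403187]), 'finger_gap': 85.44259275597172}
scene {'fx': 409.73440913687125, 'fy': 409.73440913687125, 'cx': 274.31036416213, 'cy': 213.30471282282522, 'origin': array([ 976.15049882, -635.54598383,  677.90855827]), 'attitude': array([-127.09558772,    0.94440773,   38.16020178])}
top {'fx': 389.36727112659554, 'fy': 389.36727112659554, 'cx': 285.4013852265836, 'cy': 211.3354156813795, 'origin': array([330.08524569,  51.27036612, 908.81865296]), 'attitude': array([-171.11732447,   -2.26897201,  -89.28777257])}
wrist {'fx': 325.19226210127806, 'fy': 325.19226210127806, 'cx': 280.2761409731309, 'cy': 205.24920406898215, 'origin': array([ 235.03386246, -558.65024203,  373.08076805]), 'attitude': array([ 1.61479457e+02,  5.29863232e-02, -7.49349326e+01])}
```

View pics/top0.png

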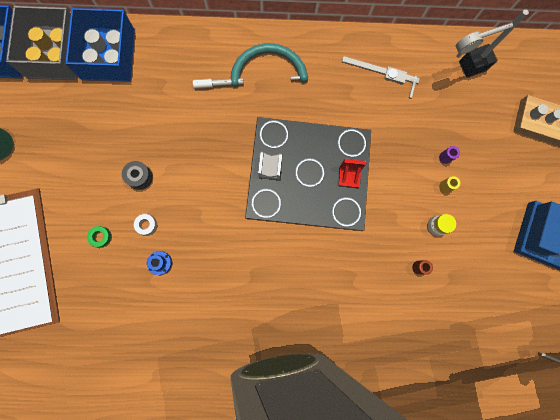

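View pics/scene0.png

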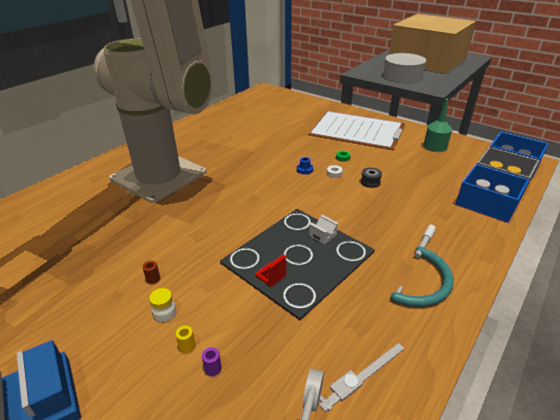

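View pics/wrist0.png

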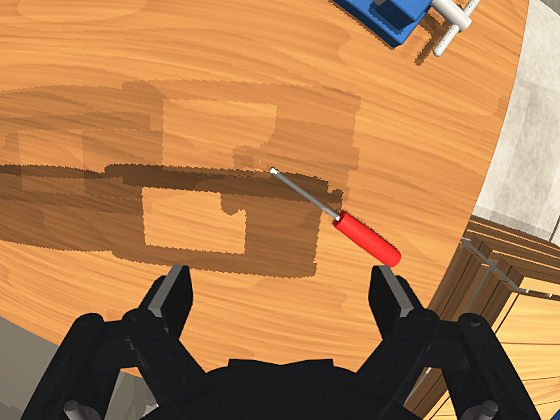

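```bash
cat > h.py <<'E'
import numpy as np, cv2
from scipy.spatial.transform import Rotation as R
def rot(a): return R.from_euler('xyz',a,degrees=True).as_matrix()
def proj(s,P,fish=False):
    P=np.atleast_2d(P).astype(float)
    c=(P-s['origin'])@rot(s['attitude'])
    if fish:
        rr=np.hypot(c[:,0],c[:,1]); th=np.arctan2(rr,c[:,2]); k=th/np.maximum(rr,1e-9)
        return np.c_[s['cx']+s['fx']*k*c[:,0], s['cy']+s['fy']*k*c[:,1]]
    return np.c_[s['cx']+s['fx']*c[:,0]/c[:,2], s['cy']+s['fy']*c[:,1]/c[:,2]]
def back(s,uv,z,fish=False):
    uv=np.atleast_2d(uv).astype(float)
    x=(uv[:,0]-s['cx'])/s['fx']; y=(uv[:,1]-s['cy'])/s['fy']
    if fish:
        th=np.hypot(x,y); k=np.sin(th)/np.maximum(th,1e-9); d=np.c_[x*k,y*k,np.cos(th)]
    else: d=np.c_[x,y,np.ones_like(x)]
    d=d@rot(s['attitude']).T
    t=(z-s['origin'][2])/d[:,2]
    return s['origin']+d*t[:,None]
def crop(s,x0,y0,x1,y1,k,name):
    im=s['pixels'][y0:y1,x0:x1,::-1]
    im=cv2.resize(im,None,fx=k,fy=k,interpolation=cv2.INTER_CUBIC); cv2.imwrite('pics/'+name,im)
E
python3 - <<'E'
from bench import r
from h import *
import pickle
t=r.snapshot("top"); s=r.snapshot("scene"); pickle.dump((t,s),open('ts.pkl','wb'))
crop(t,230,100,390,240,5,'tp.png'); crop(t,80,150,190,290,4,'tl.png'); crop(t,400,130,480,290,4,'tr.png')
crop(s,210,200,390,320,4,'sp.png')
E
```

```text
(no output)
```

View pics/tp.png

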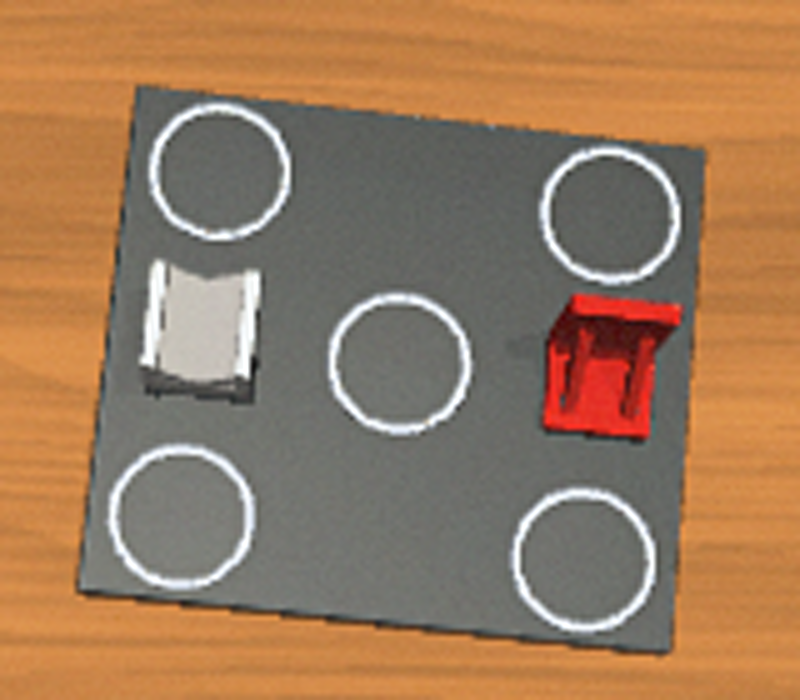

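View pics/tl.png

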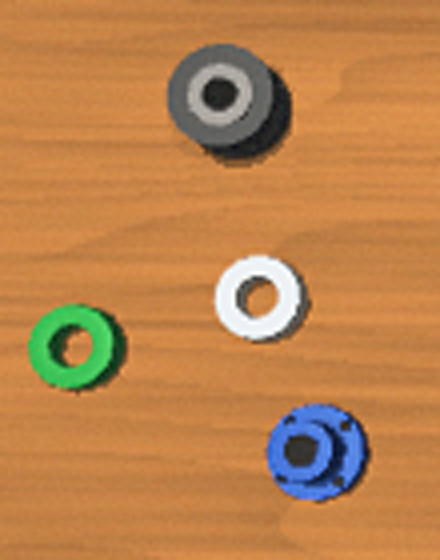

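View pics/tr.png

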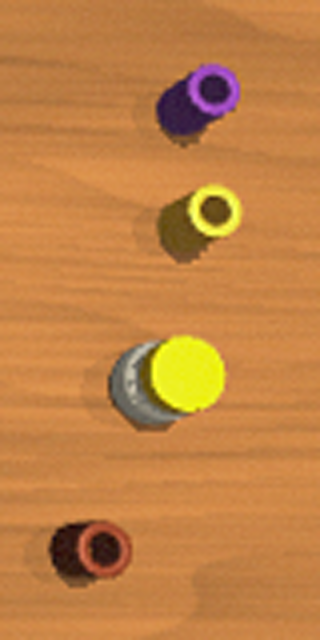

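View pics/sp.png

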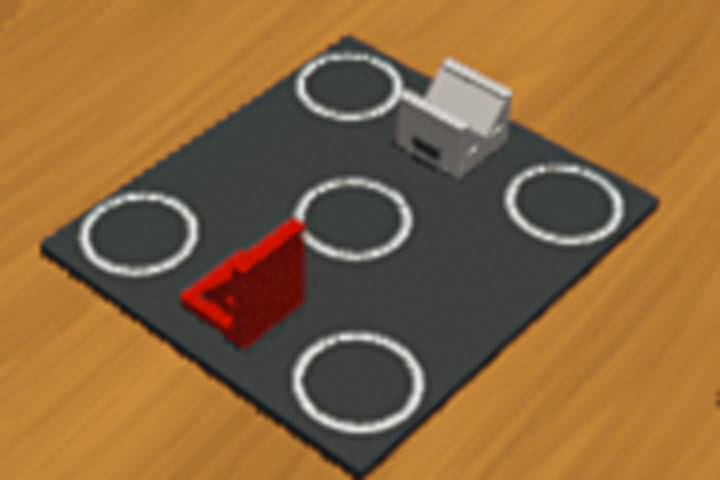

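```bash
cat > m.py <<'E'
import pickle
from h import *
t,s=pickle.load(open('ts.pkl','rb'))
f=lambda a,x0,y0,k:(np.array(a)+.5)/k-.5+[x0,y0]
def platefit(q):
    M=np.array([[85,95],[85,-95],[0,0],[-85,95],[-85,-95]],float)
    q=q[:,:2]; mc=M.mean(0); qc=q.mean(0); H=(M-mc).T@(q-qc); a=np.arctan2(H[0,1]-H[1,0],H[0,0]+H[1,1])
    c,sn=np.cos(a),np.sin(a); Rm=np.array([[c,-sn],[sn,c]]); p=M@Rm.T+qc
    return qc,np.degrees(a),np.round(q-p,1),p
ct=f([[220,171],[610,214],[400,363],[182,516],[584,560]],230,100,5)
cs=f([[564,203],[359,382],[355,219],[349,86],[138,234]],210,200,4)
for n,c,v in (('top',t,ct),('scene',s,cs)):
    q=back(c,v,10); o=platefit(q); print(n,o[0],o[1]); print(o[2].tolist())
    print(np.round(o[3],1).tolist())
pt={'pulley':([220,95],80,150,36),'spacer':([257,297],80,150,18),'hub':([302,450],80,150,40),
'bush':([215,211],400,130,45),'jar':([188,373],400,130,55),'old':([104,548],400,130,45),'purple':([214,90],400,130,45),'green':([73,346],80,150,18)}
for k,(a,x0,y0,z) in pt.items(): print(k,np.round(back(t,f(a,x0,y0,4),z)[0],1), np.round(proj(s,back(t,f(a,x0,y0,4),z))[0],1))
E
python3 m.py
python3 - <<'E'
import pickle
from h import *
t,s=pickle.load(open('ts.pkl','rb'))
crop(s,285,140,395,200,7,'sl.png'); crop(s,135,250,235,380,4,'sr.png')
E
```

```text
top [566.57750856 -38.97318521] -5.068958041621184
[[0.1, 0.1], [0.2, 0.2], [-0.1, -0.1], [0.2, -0.0], [-0.4, -0.1]]
[[659.6, 48.1], [642.9, -141.1], [566.6, -39.0], [490.3, 63.2], [473.5, -126.1]]
scene [566.87949404 -41.14551908] -4.973372972181242
[[-0.2, 0.2], [0.2, -0.2], [0.9, 0.3], [-0.2, 0.2], [-0.8, -0.4]]
[[659.8, 46.1], [643.3, -143.2], [566.9, -41.1], [490.4, 60.9], [474.0, -128.4]]
pulley [547.9 361.9  36. ] [371.7 171.6]
spacer [435.  339.2  18. ] [334.6 168.3]
hub [348.7 302.1  40. ] [305.2 158.6]
bush [ 540.7 -369.4   45. ] [184.6 330.4]
jar [ 444.5 -343.9   55. ] [161.  294.7]
old [ 346.7 -295.7   45. ] [150.4 264.2]
purple [ 613.4 -372.8   45. ] [210.9 352.4]
green [405.5 439.5  18. ] [343. 153.]
```

View pics/sl.png

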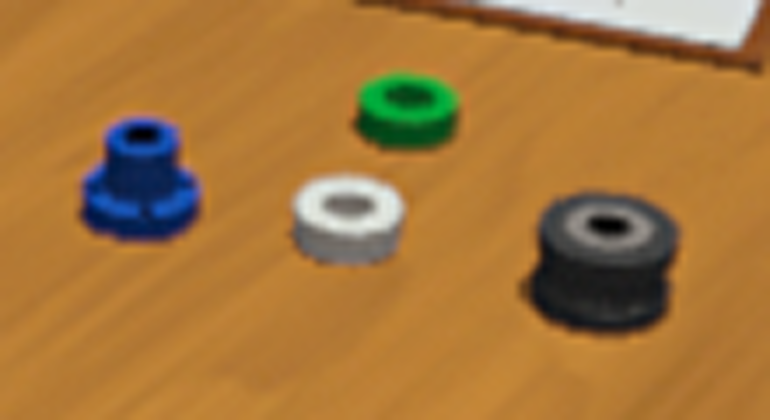

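View pics/sr.png

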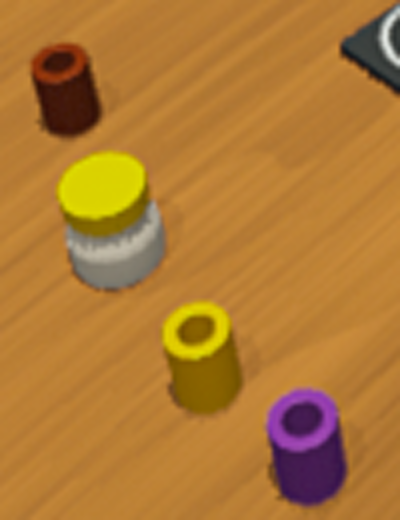

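```bash
cat > plan.py <<'E'
import sys
from h import *
def plan(p0,y0,p1,y1):
    T=rot([180,0,y0]); d=T.T@(np.array(p1,float)-np.array(p0,float))/1000
    w=-np.radians(y1-y0); return np.round(d,4).tolist(), round(w,4), 'rows>=%.1f'%max(np.linalg.norm(d)*1000/41.7,abs(y1-y0)/7.16)
if __name__=='__main__':
    a=list(map(float,sys.argv[1:])); print(plan(a[:3],a[3],a[4:7],a[7]))
E
python3 plan.py 155.3 -579.6 231.3 15 300 -450 250 -5
python3 - <<'E'
from bench import r
for i in range(3): print(r.sense()['tool_pos'],r.sense()['time'])
E
```

```text
([0.1733, -0.0877, -0.0187], np.float64(0.3491), 'rows>=4.7')
[ 155.27499672 -579.31315959  230.82414632] 0.25
[ 155.27499672 -579.31315959  230.82414632] 0.25
[ 155.27499672 -579.31315959  230.82414632] 0.25
```

Emit:
jog_arm(targets=[[0.035,-0.0175,-0.004,0,0,0.07,0],[0.07,-0.035,-0.008,0,0,0.14,0],[0.105,-0.0526,-0.012,0,0,0.21,0],[0.14,-0.07,-0.016,0,0,0.28,0],[0.1733,-0.0877,-0.0187,0,0,0.3491,0]], newtons=60)

```text
time: 0.67
tool_pos: [301.2, -448.7, 250.3]
tcp_rot: [180.0, -0.0, -5.2]
ft_force: [0.6, -0.8, -0.0]
finger_gap: 85.2
```

Emit:
jog_arm(targets=[[0.032,-0.027,0,0,0,0,0],[0.064,-0.054,0,0,0,0,0],[0.096,-0.081,0,0,0,0,0],[0.128,-0.108,0,0,0,0,0],[0.1589,-0.1344,0,0,0,0,0]])

```text
time: 1.08
tool_pos: [471.4, -328.4, 250.1]
tcp_rot: [180.0, -0.0, -5.0]
ft_force: [0.6, -0.8, 1.1]
finger_gap: 85.4
```

```bash
cat > look.py <<'E'
import sys,pickle,cv2
from bench import r
w=r.snapshot("wrist"); n=sys.argv[1]
cv2.imwrite(f"pics/{n}.png",w["pixels"][:,:,::-1]); s=r.sense()
pickle.dump((w,s),open(n+'.pkl','wb')); print(w['origin'],w['attitude'],s['tool_pos'],s['time'],s['finger_gap'])
E
python3 look.py w1; python3 plan.py 470 -330 250 -5 540 -140 250 -5;python3 plan.py 540 -140 250 -5 520 60 250 -5
```

```text
[ 553.65308839 -335.98086028  392.85909512] [ 1.61502391e+02 -5.98520483e-02 -9.49384934e+01] [ 476.79668066 -323.28885436  249.9193153 ] 1.1333 85.67335878610217
([0.0532, -0.1954, -0.0], np.float64(-0.0), 'rows>=4.9')
([-0.0374, -0.1975, -0.0], np.float64(-0.0), 'rows>=4.8')
```

View pics/w1.png

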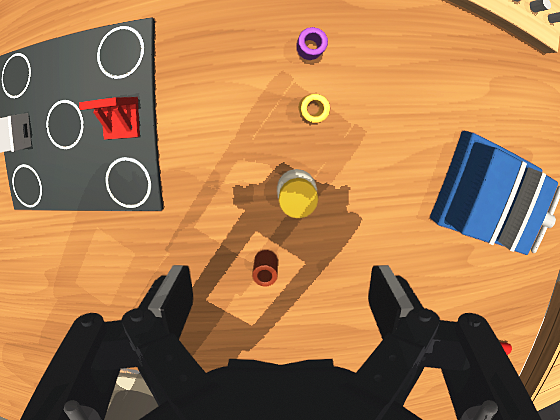

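```bash
python3 look.py w2; python3 look.py w3
python3 - <<'E'
import pickle
from h import *
w,s=pickle.load(open('w3.pkl','rb'))
crop(w,250,10,370,300,2,'w3c.png'); crop(w,0,10,170,220,3.5,'w3p.png')
E
```

```text
[ 558.53942534 -330.9588794   392.91450693] [ 1.61677402e+02  1.32651746e-01 -9.46847775e+01] [ 474.2085437  -325.60758239  249.77563075] 1.1833 85.47049609245319
[ 556.25099414 -332.96217518  392.60053364] [ 1.61563662e+02  5.56143602e-02 -9.45907032e+01] [ 472.12113681 -327.52069574  249.65477608] 1.2333 85.36405580001588
```

View pics/w3c.png

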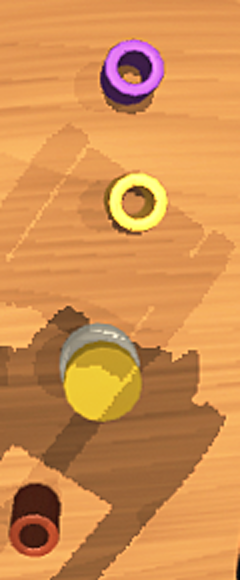

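View pics/w3p.png

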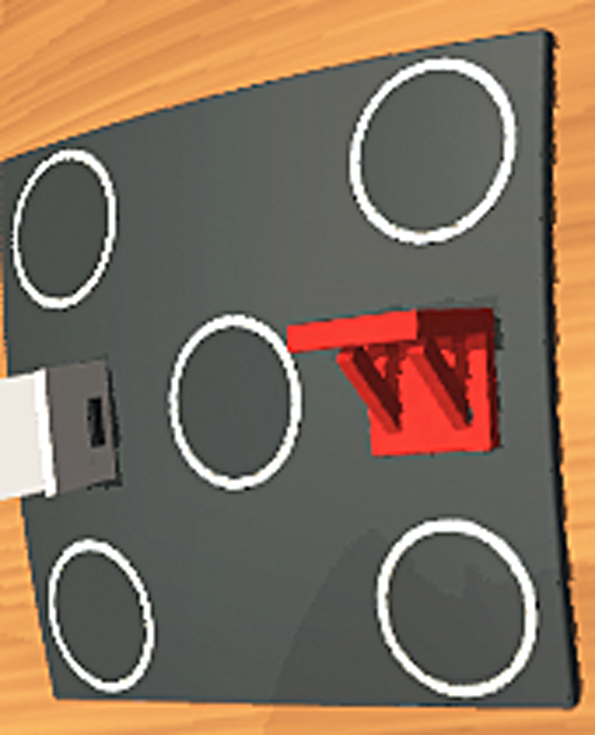

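Run:
```python
import pickle
from h import *
w,s=pickle.load(open('w3.pkl','rb'))
f=lambda a,x0,y0,k:(np.array(a)+.5)/k-.5+[x0,y0]
for n,a,z in(('bush',(138,202),45),('jar',(102,384),55),('old',(34,535),45),('purple',(134,70),45)):
    print(n,back(w,f(a,250,10,2),z,True).round(1))
c=f([[65,229],[434,151],[236,402],[101,616],[459,608]],0,10,3.5)
print(back(w,c,10,True).round(1))
```

```text
bush [[ 542.7 -372.4   45. ]]
jar [[ 446.3 -346.2   55. ]]
old [[ 348.4 -299.1   45. ]]
purple [[ 614.  -375.5   45. ]]
[[ 660.    44.1   10. ]
 [ 643.2 -144.8   10. ]
 [ 567.5  -42.8   10. ]
 [ 491.4   59.5   10. ]
 [ 474.8 -130.1   10. ]]
```

Emit:
jog_arm(targets=[[0.008,-0.036,0,0,0,0,0],[0.016,-0.072,0,0,0,0,0],[0.024,-0.108,0,0,0,0,0],[0.032,-0.144,0,0,0,0,0],[0.039,-0.178,0,0,0,0,0]])

```text
time: 1.65
tool_pos: [524.0, -155.4, 250.0]
tcp_rot: [180.0, 0.0, -5.1]
ft_force: [0.2, 0.5, -0.1]
finger_gap: 85.7
```

Emit:
jog_arm(targets=[[0.008,-0.038,0,0,0,0,0],[0.016,-0.076,0,0,0,0,0],[0.022,-0.1,0,0,0,0,0],[0.026,-0.119,0,0,0,0,0],[0.026,-0.119,0,0,0,0,0]])

```text
time: 2.07
tool_pos: [561.0, -37.4, 249.9]
tcp_rot: [-179.9, 0.0, -4.9]
ft_force: [0.3, -0.7, 0.0]
finger_gap: 85.2
```

```bash
python3 look.py w4
python3 - <<'E'
import pickle
from h import *
w,s=pickle.load(open('w4.pkl','rb'))
print(s['tcp_rot'])
print(proj(w,[[566.7,-40.5,10]],True))
E
```

```text
[643.22378838 -44.93830601 392.63167103] [ 1.61485317e+02  8.72319792e-03 -9.48065657e+01] [560.5760347  -39.15835087 249.83429316] 2.1167 85.57634779749507
[ 1.79991241e+02  2.19212649e-02 -4.90251384e+00]
[[281.98698924 164.43971039]]
```

View pics/w4.png

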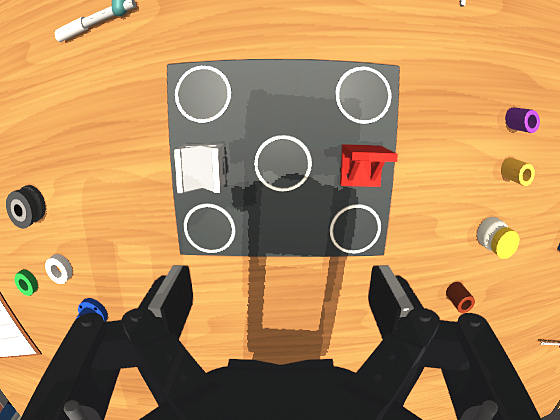

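```bash
python3 - <<'E'
import pickle
from h import *
w,s=pickle.load(open('w4.pkl','rb'))
g=cv2.cvtColor(w['pixels'],cv2.COLOR_RGB2GRAY)
hs=cv2.cvtColor(w['pixels'],cv2.COLOR_RGB2HSV)
m=((hs[...,1]<60)&(hs[...,2]>140)).astype(np.uint8)
cs,_=cv2.findContours(m,cv2.RETR_EXTERNAL,cv2.CHAIN_APPROX_NONE)
q=[]
for c in cs:
    x,y,a,b=cv2.boundingRect(c)
    if 40<a<70 and 40<b<70:
        P=back(w,c[:,0],10,True)[:,:2]; (cx,cy),rad=cv2.minEnclosingCircle(P.astype(np.float32))
        e=cv2.fitEllipse(P.astype(np.float32)); print(np.round(e[0],1),np.round(e[1],1)); q.append(e[0])
E
python3 plan.py 560 -40 250 -5 553 160 200 -5;python3 plan.py 553 160 200 -5 548 330 170 -5
```

```text
[ 474.6 -128.9] [67.8 68.2]
[491.6  61. ] [67.9 68.7]
[571.1  64.1] [64.7 66.9]
[568.2 -41.3] [67.7 68.1]
[ 644.4 -143.5] [67.9 68.5]
[661.2  46.1] [67.9 68.4]
([-0.0244, -0.1986, 0.05], np.float64(-0.0), 'rows>=4.9')
([-0.0198, -0.1689, 0.03], np.float64(-0.0), 'rows>=4.1')
```

Emit:
jog_arm(targets=[[-0.0049,-0.0397,0.01,0,0,0,0],[-0.0098,-0.0794,0.02,0,0,0,0],[-0.0147,-0.119,0.03,0,0,0,0],[-0.0196,-0.1589,0.04,0,0,0,0],[-0.0244,-0.1986,0.05,0,0,0,0]])

```text
time: 2.53
tool_pos: [553.7, 159.6, 199.7]
tcp_rot: [180.0, -0.0, -5.2]
ft_force: [1.0, -0.2, -0.8]
finger_gap: 85.2
```

Emit:
jog_arm(targets=[[-0.0045,-0.039,0.007,0,0,0,0],[-0.009,-0.078,0.014,0,0,0,0],[-0.0135,-0.117,0.021,0,0,0,0],[-0.018,-0.15,0.028,0,0,0,0],[-0.0198,-0.1689,0.03,0,0,0,0]])

```text
time: 2.95
tool_pos: [548.1, 331.4, 168.4]
tcp_rot: [180.0, 0.1, -5.0]
ft_force: [0.1, 0.7, 0.2]
finger_gap: 85.3
```

```bash
python3 look.py w5; python3 look.py w6
```

```text
[630.56747753 323.82977889 310.99874245] [ 1.61391746e+02 -8.41889140e-02 -9.49205458e+01] [547.71874854 333.34847676 168.33860025] 3.0 85.2748103209747
[630.24505629 325.79137363 310.91560312] [ 1.61377104e+02 -2.06967365e-02 -9.48417323e+01] [548.25338625 331.11021395 168.77379312] 3.05 85.68546679718942
```

View pics/w6.png

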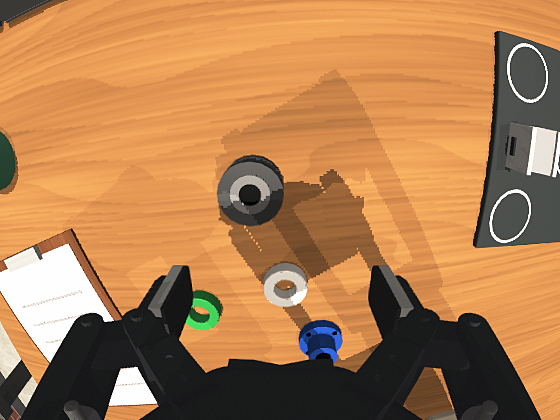

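Run:
```python
import pickle
from h import *
w,s=pickle.load(open('w6.pkl','rb'))
crop(w,200,140,380,370,3.4/1.3,'w6c.png')
print(back(w,[[250,194]],36,True),back(w,[[286,285]],18,True),back(w,[[321,355]],40,True))
```

```text
[[550.65378681 359.31389742  36.        ]] [[442.52043554 335.5003106   18.        ]] [[355.0074741  302.20466917  40.        ]]
```

View pics/w6c.png

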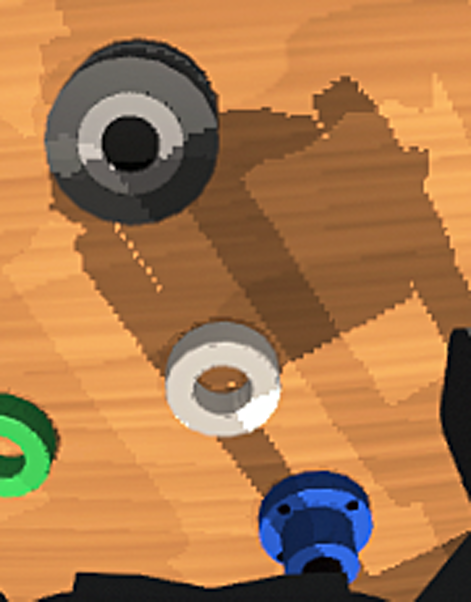

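Emit:
jog_arm(targets=[[0,-0.011,0.03,0,0,0,0],[0,-0.022,0.06,0,0,0,0],[-0.0013,-0.0305,0.09,0,0,0,0],[-0.0013,-0.0305,0.11,0,0,0,0],[-0.0013,-0.0305,0.11,0,0,0,0]])

```text
time: 3.47
tool_pos: [547.4, 356.4, 53.9]
tcp_rot: [179.7, 0.4, -5.1]
ft_force: [0.0, -1.0, -0.7]
finger_gap: 85.4
```

```bash
python3 look.py w7
```

```text
[630.81660246 349.44859953 196.02932026] [161.05625369  -0.39087059 -95.02549937] [548.81204079 357.20451016  57.00530263] 3.5167 85.56343656847004
```

View pics/w7.png

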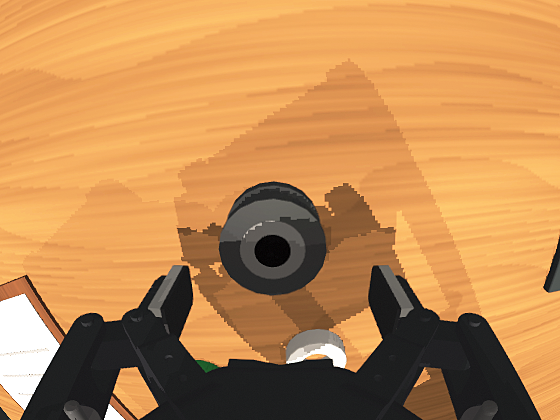

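```bash
python3 - <<'E'
import pickle
from h import *
w,s=pickle.load(open('w7.pkl','rb'))
crop(w,200,160,350,310,4,'w7c.png')
p=back(w,[[272.5,250]],36,True)[0]; print(p)
print(s['tool_pos'],s['tcp_rot'])
T=rot(s['tcp_rot']); print('in tool',T.T@(p-s['tool_pos']))
E
python3 look.py w8
```

```text
[550.47792643 359.7089367   36.        ]
[548.81204079 357.20451016  57.00530263] [179.76215799   0.2774538   -5.10608578]
in tool [ 1.53808114 -2.72989473 20.98694944]
[631.78011163 349.96993197 199.3199734 ] [161.2098151   -0.28431429 -95.03879878] [550.42760142 358.3146445   59.74018023] 3.5667 85.43148525525964
```

View pics/w7c.png

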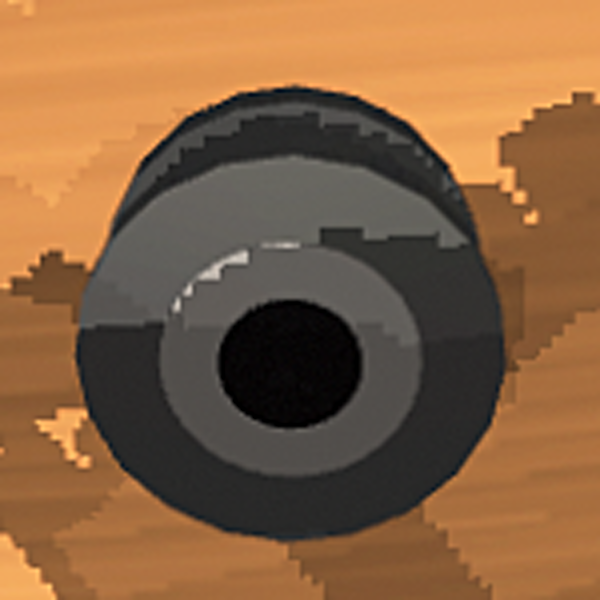

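Emit:
jog_arm(targets=[[0,0,0.015,0,0,0,0],[0,0,0.032,0,0,0,0],[0,0,0.046,0,0,0,0],[0,0,0.055,0,0,0,0],[0,0,0.059,0,0,0,0]])

```text
time: 3.98
tool_pos: [549.6, 359.9, -0.4]
tcp_rot: [179.9, 0.1, -5.0]
ft_force: [-0.6, 0.7, 0.2]
finger_gap: 85.9
```

Emit:
jog_arm(targets=[[0,0,0,0,0,0,0.4],[0,0,0,0,0,0,0.6],[0,0,0,0,0,0,0.8],[0,0,0,0,0,0,1],[0,0,0,0,0,0,1]], newtons=70)

```text
time: 4.4
tool_pos: [550.9, 360.9, 2.3]
tcp_rot: [-180.0, -0.1, -5.0]
ft_force: [-0.8, -1.6, 5.1]
finger_gap: 57.8
```

Emit:
jog_arm(targets=[[0,0,0,0,0,0,1],[0,0,0,0,0,0,1]])

```text
time: 4.57
tool_pos: [550.9, 361.0, 2.3]
tcp_rot: [-180.0, -0.1, -5.0]
ft_force: [-1.2, -2.1, 6.1]
finger_gap: 57.9
```

```bash
python3 look.py w9
```

```text
[632.88875786 353.27000391 145.19073245] [ 1.61581628e+02 -7.87539762e-03 -9.49319852e+01] [550.89870269 360.97051099   2.32293977] 4.6167 58.30286801791963
```

View pics/w9.png

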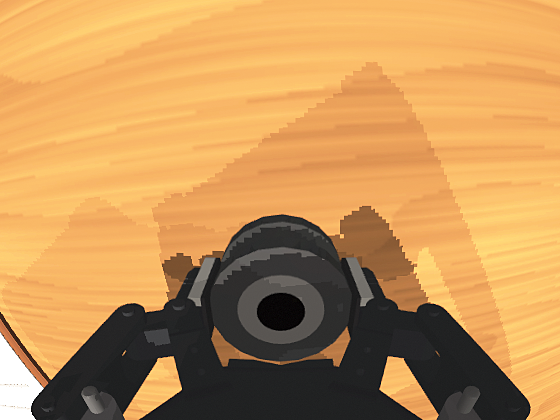

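Emit:
jog_arm(targets=[[0,0,-0.01,0,0,0,1],[0,0,-0.025,0,0,0,1],[0,0,-0.045,0,0,0,1],[0,0,-0.06,0,0,0,1],[0,0,-0.065,0,0,0,1]])

```text
time: 5.03
tool_pos: [551.8, 361.9, 70.2]
tcp_rot: [-179.8, -0.2, -5.0]
ft_force: [1.4, -1.1, -5.2]
finger_gap: 57.8
```

```bash
python3 look.py w10;  python3 - <<'E'
import pickle
from h import *
from bench import r
s=r.snapshot('scene'); crop(s,310,100,430,200,6,'s10.png')
w,s=pickle.load(open('w9.pkl','rb'))
p=back(w,[[281,312]],36,True)[0]; print(p)
T=rot(s['tcp_rot']); print('in tool',T.T@(p-s['tool_pos']))
E
```

```text
[633.43531258 353.90736265 213.31282418] [ 1.61729529e+02  1.28237364e-01 -9.49291570e+01] [552.00201184 361.95167432  70.1784679 ] 5.0833 57.91804926373484
[550.20779342 360.08878722  36.        ]
in tool [ -0.55554066   0.91381657 -33.67870977]
```

View pics/s10.png

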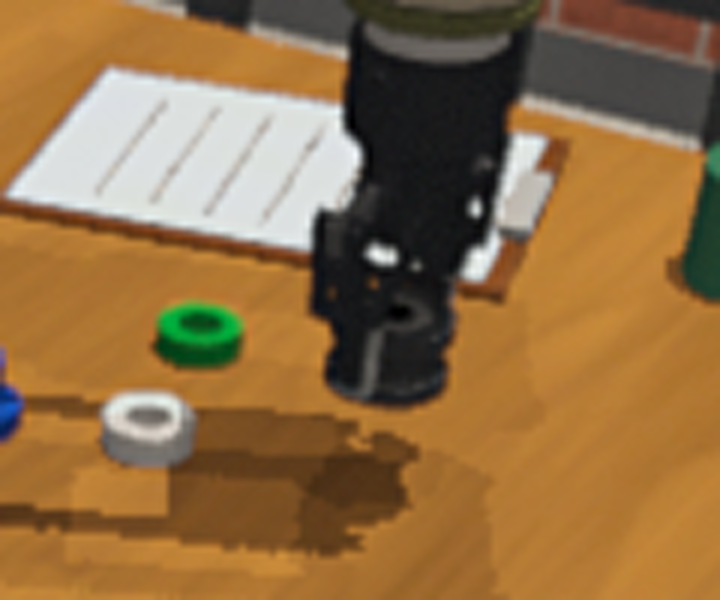

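View pics/w10.png

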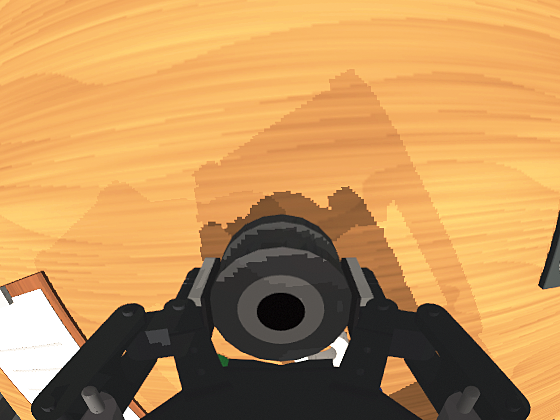

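Emit:
jog_arm(targets=[[0.003,0.025,-0.02,0,0,0,1],[0.009,0.063,-0.04,0,0,0,1],[0.0145,0.103,-0.05,0,0,0,1],[0.021,0.146,-0.054,0,0,0,1],[0.0272,0.1889,-0.054,0,0,0,1]])

```text
time: 5.55
tool_pos: [560.4, 174.1, 120.6]
tcp_rot: [-180.0, -0.1, -4.9]
ft_force: [1.0, -0.6, -6.9]
finger_gap: 58.0
```

Emit:
jog_arm(targets=[[0.0051,0.04,0,0,0,0,1],[0.0102,0.08,0,0,0,0,1],[0.0153,0.12,0,0,0,0,1],[0.02,0.155,0,0,0,0,1],[0.0238,0.185,0,0,0,0,1]])

```text
time: 5.97
tool_pos: [566.8, -13.6, 118.7]
tcp_rot: [180.0, 0.1, -5.1]
ft_force: [0.7, -0.2, -5.5]
finger_gap: 58.1
```

Emit:
jog_arm(targets=[[0.0022,0.0169,0,0,0,0,1],[0.003,0.0239,0,0,0,0,1],[0.003,0.0239,0,0,0,0,1],[0.003,0.0239,0,0,0,0,1]])

```text
time: 6.3
tool_pos: [568.3, -34.6, 119.1]
tcp_rot: [-180.0, 0.1, -5.0]
ft_force: [0.3, -0.1, -6.5]
finger_gap: 58.0
```

```bash
python3 look.py w11; python3 look.py w12
```

```text
[650.70564011 -42.3978926  261.66855879] [ 1.61399938e+02 -4.76095083e-03 -9.49778297e+01] [568.40282378 -33.99608211 119.24723523] 6.35 57.99593566343071
[650.80340617 -41.70889569 261.86825379] [ 1.61415297e+02 -4.12184648e-03 -9.49168488e+01] [568.50114256 -33.73349662 119.40507081] 6.4 58.17938376912365
```

View pics/w12.png

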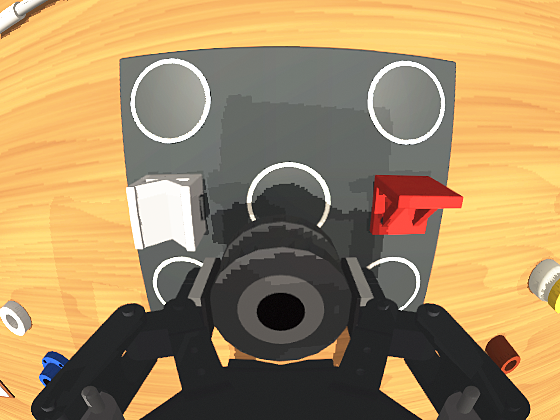

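Emit:
jog_arm(targets=[[0.001,0.004,0.02,0,0,0,1],[0.001,0.0066,0.045,0,0,0,1],[0.001,0.0066,0.065,0,0,0,1],[0.001,0.0066,0.075,0,0,0,1],[0.001,0.0066,0.08,0,0,0,1]])

```text
time: 6.82
tool_pos: [567.6, -40.2, 37.6]
tcp_rot: [-180.0, 0.2, -4.9]
ft_force: [-0.3, 0.4, -6.7]
finger_gap: 57.8
```

Emit:
jog_arm(targets=[[0,0,0,0,0,0,1],[0,0,0,0,0,0,1]])

```text
time: 6.98
tool_pos: [570.0, -41.3, 40.9]
tcp_rot: [180.0, -0.1, -5.0]
ft_force: [0.0, -0.1, -6.1]
finger_gap: 57.9
```

```bash
python3 look.py w13
python3 - <<'E'
import pickle
from h import *
w,s=pickle.load(open('w13.pkl','rb')); print(s['ft_force'])
# overlay predicted circle (wrist-frame mid 568.0,-41.3)
im=w['pixels'][:,:,::-1].copy(); a=np.linspace(0,2*np.pi,120)
for c,rr,z,col in (((568.0,-41.3),34,10,(0,255,255)),((644.3,-143.5),34,10,(0,255,255)),((661.2,46.1),34,10,(0,255,255))):
    for q in proj(w,np.c_[c[0]+rr*np.cos(a),c[1]+rr*np.sin(a),0*a+z],True): cv2.circle(im,(int(round(q[0])),int(round(q[1]))),0,col,-1)
cv2.imwrite('pics/w13o.png',im)
E
```

```text
[652.07472496 -48.79335825 183.68095928] [ 1.61547605e+02 -4.66777754e-02 -9.48908297e+01] [570.50194317 -41.53488692  41.49652055] 7.0333 58.32632725479711
[-0.55281692 -0.43376991 -6.50723282]
```

View pics/w13o.png

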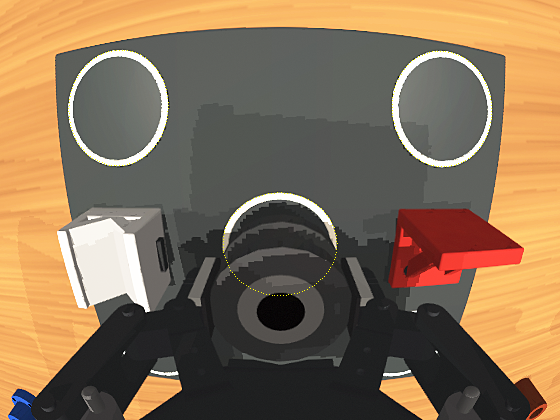

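Emit:
jog_arm(targets=[[0,0,0,0,0,0,1],[0,0,0,0,0,0,1],[0,0,0,0,0,0,1]])

```text
time: 7.28
tool_pos: [570.0, -41.9, 41.0]
tcp_rot: [180.0, -0.1, -5.0]
ft_force: [0.4, -0.4, -5.8]
finger_gap: 58.1
```

Emit:
jog_arm(targets=[[0,0,0,0,0,0,1],[0,0,0,0,0,0,1]])

```text
time: 7.45
tool_pos: [569.5, -41.8, 40.3]
tcp_rot: [180.0, -0.0, -5.0]
ft_force: [0.4, 0.5, -6.5]
finger_gap: 58.0
```

Emit:
jog_arm(targets=[[0,-0.0005,0.007,0,0,0,1],[0,-0.0008,0.014,0,0,0,1],[0,-0.0008,0.019,0,0,0,1],[0,-0.0008,0.022,0,0,0,1],[0,-0.0008,0.024,0,0,0,1]])

```text
time: 7.87
tool_pos: [568.5, -40.8, 14.6]
tcp_rot: [-180.0, 0.1, -5.0]
ft_force: [0.2, 0.8, -5.8]
finger_gap: 57.8
```

Emit:
jog_arm(targets=[[0,0,0,0,0,0,1],[0,0,0,0,0,0,1],[0,0,0,0,0,0,1]])

```text
time: 8.12
tool_pos: [569.6, -41.0, 16.2]
tcp_rot: [180.0, -0.0, -5.0]
ft_force: [0.1, 0.2, -5.7]
finger_gap: 57.7
```

Emit:
jog_arm(targets=[[0,0,0.001,0,0,0,1],[0,0,0.002,0,0,0,1],[0,0,0.003,0,0,0,1],[0,0,0.003,0,0,0,1],[0,0,0.003,0,0,0,1]])

```text
time: 8.53
tool_pos: [569.3, -40.9, 12.9]
tcp_rot: [-180.0, 0.0, -5.0]
ft_force: [0.0, -0.2, -6.2]
finger_gap: 58.2
```

Emit:
jog_arm(targets=[[-0.0003,0,0.0005,0,0,0,1],[-0.0003,0,0.001,0,0,0,1],[-0.0003,0,0.0015,0,0,0,1],[-0.0003,0,0.0015,0,0,0,1]])

```text
time: 8.87
tool_pos: [569.2, -40.9, 12.3]
tcp_rot: [180.0, -0.0, -5.0]
ft_force: [-4.8, 1.6, 2.7]
finger_gap: 57.8
```

```bash
python3 look.py w14
python3 - <<'E'
import pickle
from h import *
from bench import r
s=r.snapshot('scene'); crop(s,240,190,370,290,6,'s14.png')
w,s=pickle.load(open('w14.pkl','rb')); print(s['ft_force'])
E
```

```text
[651.40111572 -48.51459708 155.05872341] [ 1.61487380e+02 -5.13570266e-02 -9.49321125e+01] [569.14875847 -40.93338748  12.29612813] 8.9167 58.04169018908045
[-4.64406526  0.6410783   3.01441255]
```

View pics/s14.png

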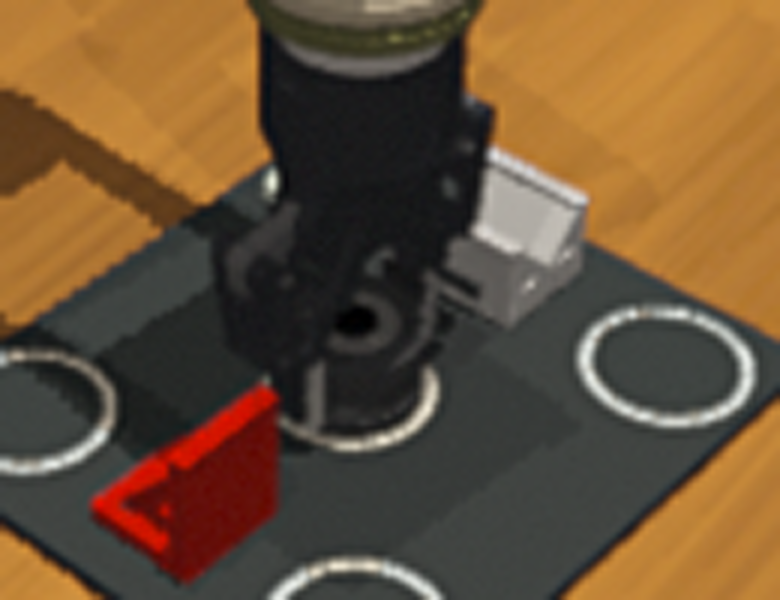

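Emit:
jog_arm(targets=[[0,0,0,0,0,0,0.08],[0,0,0,0,0,0,0.08],[0,0,0,0,0,0,0.08],[0,0,0,0,0,0,0.08]])

```text
time: 9.3
tool_pos: [569.7, -41.0, 12.0]
tcp_rot: [180.0, -0.1, -5.0]
ft_force: [-0.3, 0.0, 0.3]
finger_gap: 78.5
```

Emit:
jog_arm(targets=[[0,0,-0.012,0,0,0,0.08],[0,0,-0.04,0,0,0,0.08],[0,0,-0.075,0,0,0,0.08],[0,0,-0.1,0,0,0,0.08],[0,0,-0.11,0,0,0,0.08]])

```text
time: 9.72
tool_pos: [571.9, -41.4, 127.6]
tcp_rot: [180.0, -0.4, -5.0]
ft_force: [0.2, -1.4, 1.0]
finger_gap: 78.7
```

```bash
python3 look.py w15; python3 look.py w15; python3 look.py w15;python3 - <<'E'
import pickle
from h import *
w,s=pickle.load(open('w15.pkl','rb'))
crop(w,200,120,360,270,5,'w15c.png')
E
```

```text
[653.07701372 -48.79460593 270.92963423] [ 1.61925930e+02 -7.87013267e-02 -9.49348249e+01] [572.34328961 -41.42441697 127.95728263] 9.7667 78.68738297970191
[653.35903589 -48.83471082 271.42258094] [ 1.61987386e+02 -8.34753250e-02 -9.49342669e+01] [571.35757422 -41.27587486 125.30160068] 9.8167 78.55090322933175
[652.71090875 -48.74838443 268.53554755] [ 1.61849776e+02 -7.33492621e-02 -9.49358163e+01] [569.89250281 -41.04252896 122.74743496] 9.8667 78.36097441485069
```

View pics/w15c.png

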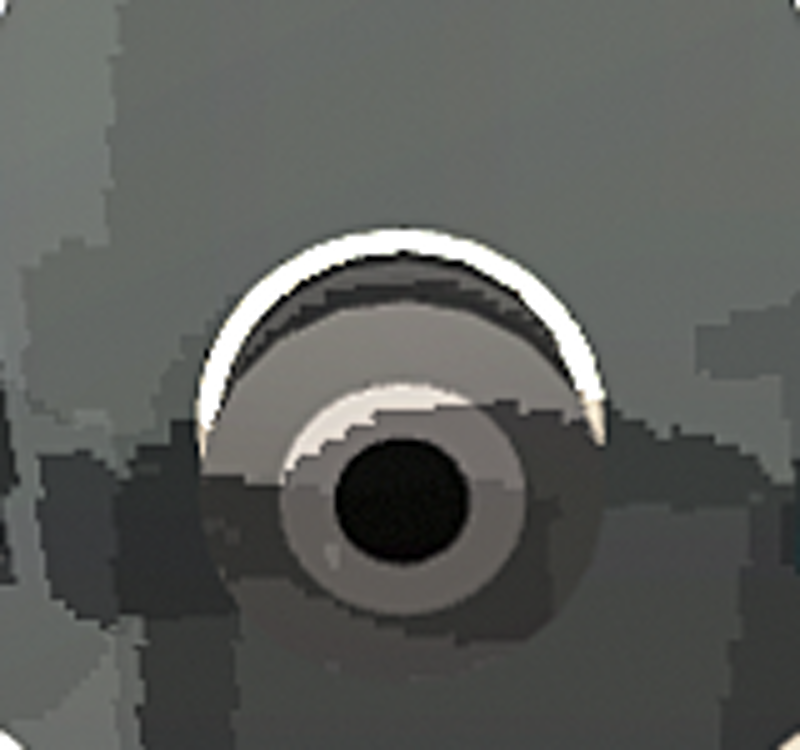

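```bash
python3 look.py w16
python3 - <<'E'
import pickle
from h import *
w,s=pickle.load(open('w15.pkl','rb'))
print(back(w,[[200+402.5/5-.4,120+500.5/5-.4]],46,True), 'tool',s['tool_pos'])
im=w['pixels']; hs=cv2.cvtColor(im,cv2.COLOR_RGB2HSV)
m=((hs[...,1]<60)&(hs[...,2]>140)).astype(np.uint8)
cs,_=cv2.findContours(m,cv2.RETR_EXTERNAL,cv2.CHAIN_APPROX_NONE)
for c in cs:
    x,y,a,b=cv2.boundingRect(c)
    if a>50 and b<150:
        P=back(w,c[:,0],10,True)[:,:2].astype(np.float32); print((x,y,a,b),np.round(cv2.fitEllipse(P),1) if 0 else [np.round(v,1) for v in cv2.fitEllipse(P)[:2]])
E
```

```text
[651.74869931 -48.6045889  265.66423864] [ 1.61636412e+02 -5.76844787e-02 -9.49367841e+01] [568.68661135 -40.84940591 120.90973371] 9.9167 78.79147616860341
[[568.93641268 -41.67027871  46.        ]] tool [569.89250281 -41.04252896 122.74743496]
(122, 178, 74, 75) [array([569.6,  67.2]), array([68.7, 82.5])]
(239, 166, 82, 46) [array([565.5, -41. ]), array([66.5, 70.2])]
(356, 66, 78, 83) [array([ 644.3, -143.6]), array([68. , 68.4])]
(126, 65, 78, 83) [array([661.2,  46.2]), array([68.1, 68.3])]
```

Emit:
jog_arm(targets=[[-0.0155,-0.035,0,0,0,0,0.08],[-0.031,-0.07,0,0,0,0,0.0],[-0.0465,-0.105,0,0,0,0,0],[-0.062,-0.14,0,0,0,0,0],[-0.0775,-0.175,0,0,0,0,0]])

```text
time: 10.33
tool_pos: [504.6, 141.2, 118.8]
tcp_rot: [179.9, 0.2, -5.0]
ft_force: [0.5, 0.5, -0.3]
finger_gap: 85.6
```

Emit:
jog_arm(targets=[[-0.0155,-0.036,0,0,0,0,0],[-0.031,-0.072,0,0,0,0,0],[-0.0465,-0.106,0,0,0,0,0],[-0.062,-0.138,0,0,0,0,0],[-0.0755,-0.163,0,0,0,0,0]])

```text
time: 10.75
tool_pos: [443.4, 310.7, 118.9]
tcp_rot: [179.9, 0.2, -4.9]
ft_force: [1.1, 0.0, 0.3]
finger_gap: 85.4
```

Emit:
jog_arm(targets=[[-0.005,-0.015,0,0,0,0,0],[-0.0075,-0.024,0,0,0,0,0],[-0.0095,-0.0275,0,0,0,0,0],[-0.0095,-0.0275,0,0,0,0,0]])

```text
time: 11.08
tool_pos: [438.3, 337.1, 120.0]
tcp_rot: [179.9, 0.1, -5.0]
ft_force: [-1.0, -0.4, 1.4]
finger_gap: 85.1
```

```bash
python3 look.py w17; python3 look.py w17; python3 look.py w18;python3 - <<'E'
import pickle
from h import *
w,s=pickle.load(open('w18.pkl','rb'))
crop(w,200,150,400,300,4,'w18c.png')
E
```

```text
[520.78837926 329.71799937 262.59998504] [ 1.61380436e+02 -1.37584803e-01 -9.48979250e+01] [438.74694477 336.49206419 120.33663733] 11.1333 85.11140722019202
[521.19822148 329.08160238 262.97509769] [ 1.61410738e+02 -1.31310078e-01 -9.49380982e+01] [439.10078761 336.2256324  120.64596466] 11.1833 85.4537242838344
[521.47814168 328.71514828 263.32611823] [ 1.61435931e+02 -1.14953954e-01 -9.49772424e+01] [439.33446148 336.1517528  120.9475026 ] 11.2333 85.58713110959495
```

View pics/w18.png

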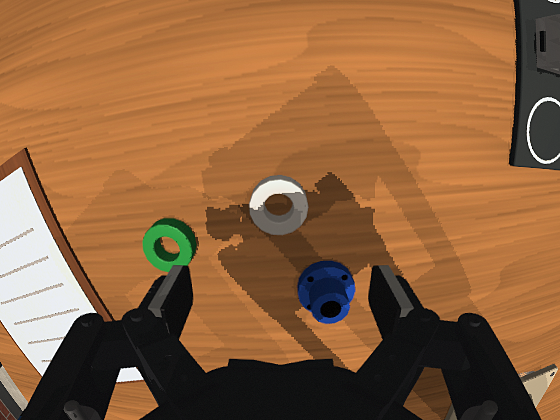

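View pics/w18c.png

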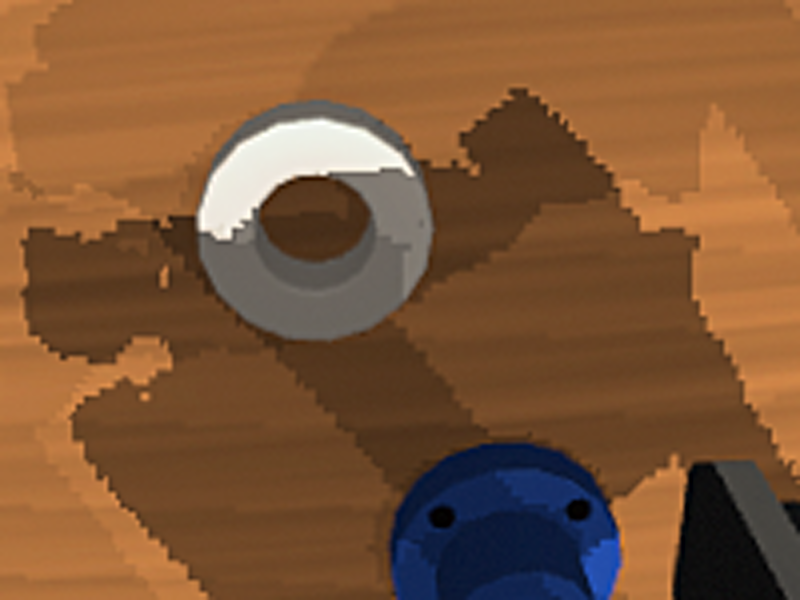

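Run:
```python
import pickle
from h import *
w,s=pickle.load(open('w18.pkl','rb'))
print(back(w,[[200+316/4-.4,150+230/4-.4]],18,True), 'hub',back(w,[[331,309]],40,True),s['tool_pos'])
# check extents of ring for the fit
p=back(w,[[200+316/4-.4,150+230/4-.4]],18,True)[0]
for dx,dy in((24,0),(-24,0),(0,24),(0,-24)): print(((proj(w,p+[dx,dy,0],True)[0]-[200,150]+.4)*4).round())
```

```text
[[437.92182062 336.83939161  18.        ]] hub [[350.02712312 299.80798535  40.        ]] [439.33446148 336.1517528  120.9475026 ]
[305. 113.]
[326. 340.]
[197. 240.]
[436. 220.]
```

Emit:
jog_arm(targets=[[-0.0009,0,0.02,0,0,0,0],[-0.0009,0,0.05,0,0,0,0],[-0.0009,0,0.08,0,0,0,0],[-0.0009,0,0.1,0,0,0,0],[-0.0009,0,0.108,0,0,0,0]])

```text
time: 11.65
tool_pos: [436.3, 334.8, 9.7]
tcp_rot: [179.8, 0.2, -5.1]
ft_force: [-0.4, 0.1, -0.8]
finger_gap: 85.5
```

Emit:
jog_arm(targets=[[0,0,0.003,0,0,0,0],[0,0,0.006,0,0,0,0],[0,0,0.009,0,0,0,0],[0,0,0.009,0,0,0,0],[0,0,0.009,0,0,0,0]])

```text
time: 12.07
tool_pos: [439.0, 337.9, 5.7]
tcp_rot: [-179.9, -0.1, -5.0]
ft_force: [-0.3, 0.0, -0.8]
finger_gap: 85.5
```

Emit:
jog_arm(targets=[[0,0,0,0,0,0,0.4],[0,0,0,0,0,0,0.6],[0,0,0,0,0,0,0.8],[0,0,0,0,0,0,1],[0,0,0,0,0,0,1]], newtons=35)

```text
time: 12.48
tool_pos: [438.5, 337.8, 5.3]
tcp_rot: [-180.0, -0.0, -5.0]
ft_force: [-1.6, -1.4, 5.8]
finger_gap: 46.3
```

Emit:
jog_arm(targets=[[0,0,0,0,0,0,1],[0,0,0,0,0,0,1]])

```text
time: 12.65
tool_pos: [438.5, 337.8, 5.3]
tcp_rot: [-180.0, -0.0, -5.0]
ft_force: [-2.3, -0.6, 6.3]
finger_gap: 46.1
```

```bash
python3 look.py w19
```

```text
[520.62439085 330.08507354 148.1034304 ] [ 1.61521822e+02 -1.67497175e-02 -9.49317495e+01] [438.49266236 337.7666448    5.31804576] 12.7 46.400100162566474
```

View pics/w19.png

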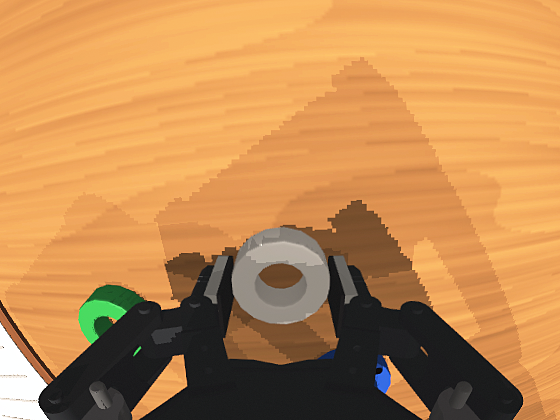

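Run:
```python
import pickle
from h import *
w,s=pickle.load(open('w19.pkl','rb'))
crop(w,210,210,350,340,5,'w19c.png')
for v in (281,282,283,284):
    p=back(w,[[280.5,v]],18,True)[0]
    print(v,p,[((proj(w,p+[dx,dy,0],True)[0]-[210,210]+.4)*5).round() for dx,dy in((24,0),(-24,0),(0,24),(0,-24))])
```

```text
281 [440.16568451 336.88471114  18.        ] [array([331., 124.]), array([375., 555.]), array([102., 372.]), array([610., 335.])]
282 [439.61248053 336.93227063  18.        ] [array([331., 129.]), array([375., 559.]), array([102., 377.]), array([610., 340.])]
283 [439.0571463 336.9800126  18.       ] [array([331., 135.]), array([375., 564.]), array([103., 382.]), array([609., 345.])]
284 [438.49965894 337.02793899  18.        ] [array([331., 141.]), array([375., 568.]), array([103., 387.]), array([609., 350.])]
```

View pics/w19c.png

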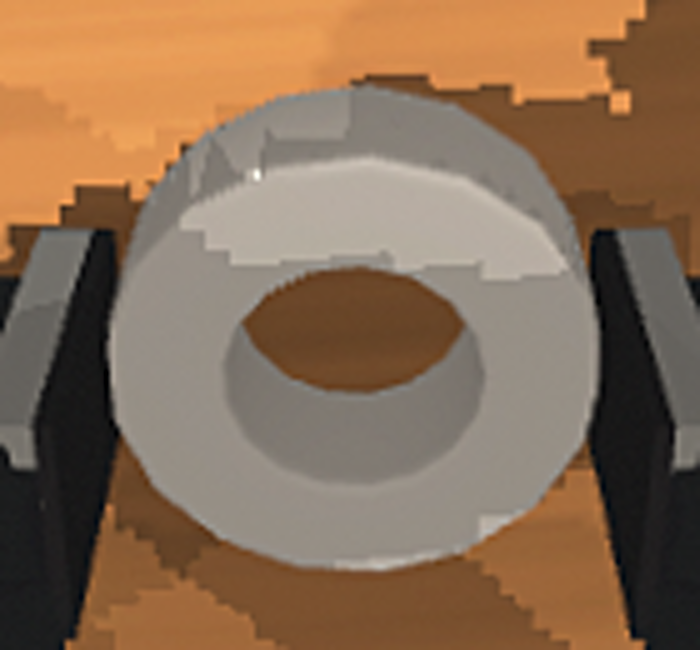

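Emit:
jog_arm(targets=[[0,0,-0.01,0,0,0,1],[0,0,-0.03,0,0,0,1],[0,0,-0.06,0,0,0,1],[0,0,-0.085,0,0,0,1],[0,0,-0.096,0,0,0,1]])

```text
time: 13.12
tool_pos: [440.0, 338.6, 105.0]
tcp_rot: [-179.8, -0.3, -5.0]
ft_force: [0.4, 0.2, 1.3]
finger_gap: 46.0
```

Emit:
jog_arm(targets=[[0.015,0.033,0,0,0,0,1],[0.031,0.069,0,0,0,0,1],[0.047,0.105,0,0,0,0,1],[0.0635,0.141,0,0,0,0,1],[0.08,0.177,0,0,0,0,1]])

```text
time: 13.53
tool_pos: [502.3, 152.5, 100.3]
tcp_rot: [180.0, 0.0, -5.0]
ft_force: [1.2, 0.5, -1.1]
finger_gap: 46.1
```

Emit:
jog_arm(targets=[[0.016,0.036,0,0,0,0,1],[0.032,0.072,0,0,0,0,1],[0.048,0.108,0,0,0,0,1],[0.063,0.141,0,0,0,0,1],[0.0755,0.169,0,0,0,0,1]])

```text
time: 13.95
tool_pos: [563.1, -23.4, 100.2]
tcp_rot: [180.0, 0.0, -5.1]
ft_force: [1.0, 1.3, 0.6]
finger_gap: 46.1
```

Emit:
jog_arm(targets=[[0.004,0.01,0,0,0,0,1],[0.007,0.016,0,0,0,0,1],[0.0088,0.0197,0,0,0,0,1],[0.0088,0.0197,0,0,0,0,1],[0.0088,0.0197,0,0,0,0,1]])

```text
time: 14.37
tool_pos: [569.6, -40.0, 100.2]
tcp_rot: [-180.0, 0.0, -4.9]
ft_force: [-0.1, 0.7, -0.1]
finger_gap: 45.9
```

Emit:
jog_arm(targets=[[0,0,0.012,0,0,0,1],[0,0,0.024,0,0,0,1],[0,0,0.032,0,0,0,1],[0,0,0.036,0,0,0,1],[0,0,0.036,0,0,0,1]])

```text
time: 14.78
tool_pos: [568.3, -40.6, 62.1]
tcp_rot: [-180.0, 0.2, -5.0]
ft_force: [-0.0, -0.3, -0.9]
finger_gap: 46.4
```

```bash
python3 look.py w20; python3 look.py w20;python3 look.py w20
```

```text
[651.04128123 -48.24332371 204.50807188] [ 1.61272553e+02 -2.96957903e-02 -9.49084225e+01] [568.98154371 -40.81280387  63.1712307 ] 14.8333 46.03329400514625
[651.55044794 -48.45239269 205.7111569 ] [ 1.61356131e+02 -3.62513941e-02 -9.49181775e+01] [569.65347535 -40.98611215  64.04240847] 14.8833 46.06564326759843
[652.00755778 -48.62983461 206.69459344] [ 1.61438712e+02 -4.25960136e-02 -9.49262403e+01] [570.09304634 -41.16495007  64.59046942] 14.9333 46.40850429745518
```

View pics/w20.png

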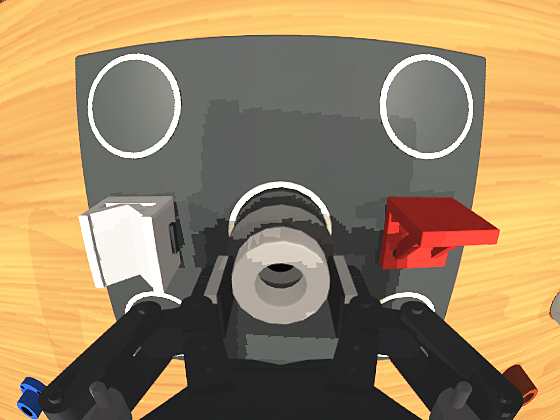

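Emit:
jog_arm(targets=[[0,0,0.003,0,0,0,1],[0,0,0.006,0,0,0,1],[0,0,0.009,0,0,0,1],[0,0,0.01,0,0,0,1],[0,0,0.01,0,0,0,1]])

```text
time: 15.35
tool_pos: [569.6, -41.2, 53.9]
tcp_rot: [-180.0, 0.0, -5.0]
ft_force: [0.0, -0.3, -0.6]
finger_gap: 46.5
```

Emit:
jog_arm(targets=[[0,0,0,0,0,0,1],[0,0,0,0,0,0,1],[0,0,0.001,0,0,0,1],[0,0,0.001,0,0,0,1],[0,0,0.001,0,0,0,1]])

```text
time: 15.77
tool_pos: [569.9, -41.2, 53.5]
tcp_rot: [180.0, -0.0, -5.0]
ft_force: [-0.1, 0.6, -1.3]
finger_gap: 46.6
```

Emit:
jog_arm(targets=[[0,0,0.0007,0,0,0,1],[0,0,0.0014,0,0,0,1],[0,0,0.0014,0,0,0,1]])

```text
time: 16.02
tool_pos: [569.8, -41.2, 51.9]
tcp_rot: [-180.0, 0.0, -5.0]
ft_force: [-0.1, 1.2, -0.4]
finger_gap: 46.5
```

Emit:
jog_arm(targets=[[0,0,0.0007,0,0,0,1],[0,0,0.001,0,0,0,1],[0,0,0.001,0,0,0,1]])

```text
time: 16.27
tool_pos: [570.0, -41.2, 51.4]
tcp_rot: [180.0, -0.0, -5.0]
ft_force: [-2.6, 0.2, 3.6]
finger_gap: 46.5
```

Emit:
jog_arm(targets=[[0,0,0.0005,0,0,0,1],[0,0,0.0005,0,0,0,1],[0,0,0.0005,0,0,0,1]])

```text
time: 16.52
tool_pos: [570.0, -41.2, 51.3]
tcp_rot: [180.0, -0.0, -5.0]
ft_force: [-4.2, 0.9, 7.0]
finger_gap: 46.4
```

Run:
```python
from h import *
from bench import r
s=r.snapshot('scene'); crop(s,240,190,370,290,6,'s21.png')
```

```text
(no output)
```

View pics/s21.png

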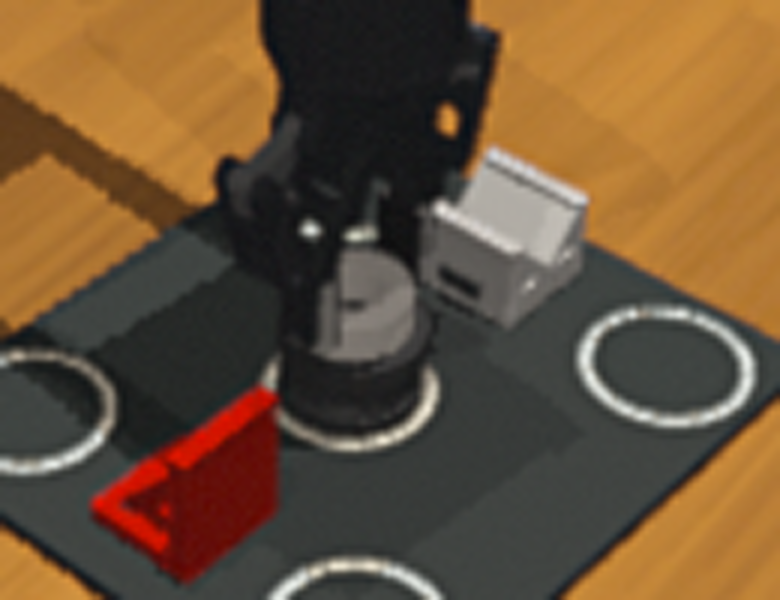

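Contact at TCP 51.3, as predicted. Release, rise, check.

Emit:
jog_arm(targets=[[0,0,0,0,0,0,0.1],[0,0,0,0,0,0,0.1],[0,0,0,0,0,0,0.1],[0,0,0,0,0,0,0.1]])

```text
time: 16.9
tool_pos: [569.9, -41.2, 50.3]
tcp_rot: [-180.0, 0.0, -5.0]
ft_force: [0.6, -0.3, 0.2]
finger_gap: 76.7
```

Emit:
jog_arm(targets=[[0,0,-0.01,0,0,0,0.1],[0,0,-0.03,0,0,0,0.1],[0,0,-0.055,0,0,0,0.1],[0,0,-0.075,0,0,0,0.1],[0,0,-0.08,0,0,0,0.1]])

```text
time: 17.32
tool_pos: [572.4, -41.6, 135.6]
tcp_rot: [180.0, -0.4, -5.0]
ft_force: [0.9, -0.6, 0.7]
finger_gap: 76.7
```

```bash
python3 look.py w22; python3 look.py w22;python3 look.py w22
python3 - <<'E'
import pickle
from h import *
w,s=pickle.load(open('w22.pkl','rb'))
crop(w,200,130,360,280,5,'w22c.png')
E
```

```text
[653.74221316 -49.03851438 278.87040111] [ 1.61862437e+02 -7.42658742e-02 -9.49348582e+01] [572.32127496 -41.56279452 134.91764223] 17.3667 76.86559320354849
[653.66575099 -49.03066679 278.18599198] [ 1.61851801e+02 -7.36636906e-02 -9.49351580e+01] [571.34213468 -41.41188327 132.77545607] 17.4167 76.72280332138722
[653.02963444 -48.93975241 275.8433464 ] [ 1.61714390e+02 -6.35223504e-02 -9.49361575e+01] [570.22322342 -41.24896873 130.94991673] 17.4667 76.78351099108005
```

View pics/w22c.png

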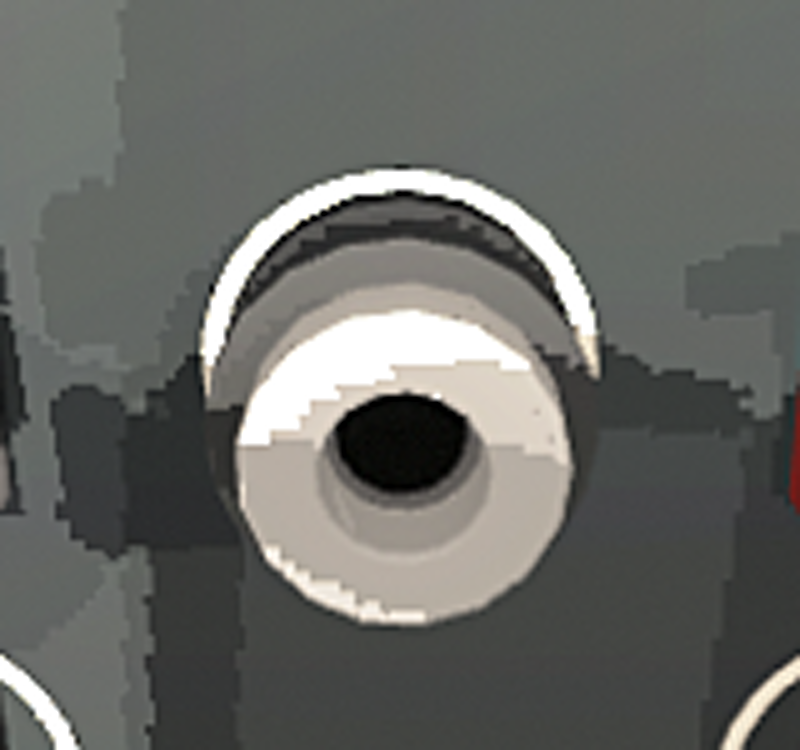

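Run:
```python
import pickle
from h import *
w,s=pickle.load(open('w22.pkl','rb'))
c=np.array([568.9,-41.5])
a=np.linspace(0,2*np.pi,360)
for n,rr,z,cc in(('spacer top',24,64,c),('spacer bottom',24,46,c),('pulley top',30,46,c),('pulley bot',30,10,c),('circle',34,10,(568.1,-41.3))):
    q=(proj(w,np.c_[cc[0]+rr*np.cos(a),cc[1]+rr*np.sin(a),0*a+z],True)-[200,130]+.4)*5
    print(n,q.min(0).round(),q.max(0).round())
```

```text
spacer top [230. 311.] [571. 629.]
spacer bottom [242. 278.] [560. 576.]
pulley top [202. 238.] [599. 611.]
pulley bot [226. 188.] [575. 520.]
circle [203. 169.] [597. 545.]
```

Emit:
jog_arm(targets=[[0,0.036,0,0,0,0,0.1],[0,0.074,0,0,0,0,0.1],[0,0.112,0,0,0,0,0.1],[0,0.15,0,0,0,0,0.1],[0.001,0.188,0,0,0,0,0.1]])

```text
time: 17.88
tool_pos: [552.9, -229.5, 128.3]
tcp_rot: [-179.9, 0.2, -5.0]
ft_force: [0.8, 0.6, 0.2]
finger_gap: 76.7
```

Emit:
jog_arm(targets=[[0,0.036,0,0,0,0,0.1],[0,0.072,0,0,0,0,0.1],[0,0.105,0,0,0,0,0.1],[0,0.13,0,0,0,0,0.1],[0,0.143,0,0,0,0,0.1]])

```text
time: 18.3
tool_pos: [540.1, -373.5, 128.1]
tcp_rot: [-179.9, 0.2, -5.1]
ft_force: [-0.2, 1.2, -0.2]
finger_gap: 77.0
```

Emit:
jog_arm(targets=[[0,0,0,0,0,0,0.1],[0,0,0,0,0,0,0.1],[0,0,0,0,0,0,0.1]])

```text
time: 18.55
tool_pos: [542.0, -369.3, 129.5]
tcp_rot: [-179.9, 0.1, -5.0]
ft_force: [0.8, -0.1, 0.6]
finger_gap: 76.7
```

```bash
python3 look.py w23
python3 - <<'E'
import pickle
from h import *
w,s=pickle.load(open('w23.pkl','rb'))
crop(w,200,150,360,300,5,'w23c.png')
E
```

```text
[ 624.43231976 -377.09896924  272.13665533] [ 1.61411214e+02  4.34802938e-02 -9.48914125e+01] [ 542.25064788 -369.18536252  129.88069533] 18.6 77.10171754629877
```

View pics/w23.png

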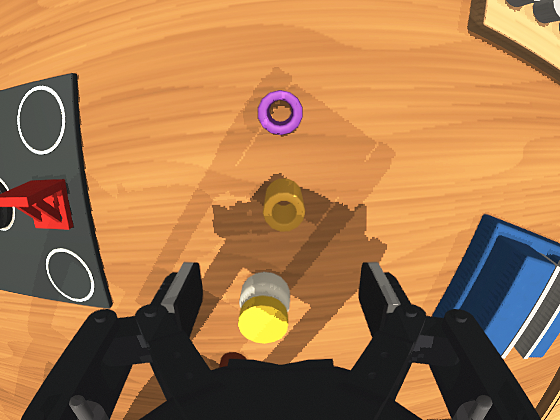

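View pics/w23c.png

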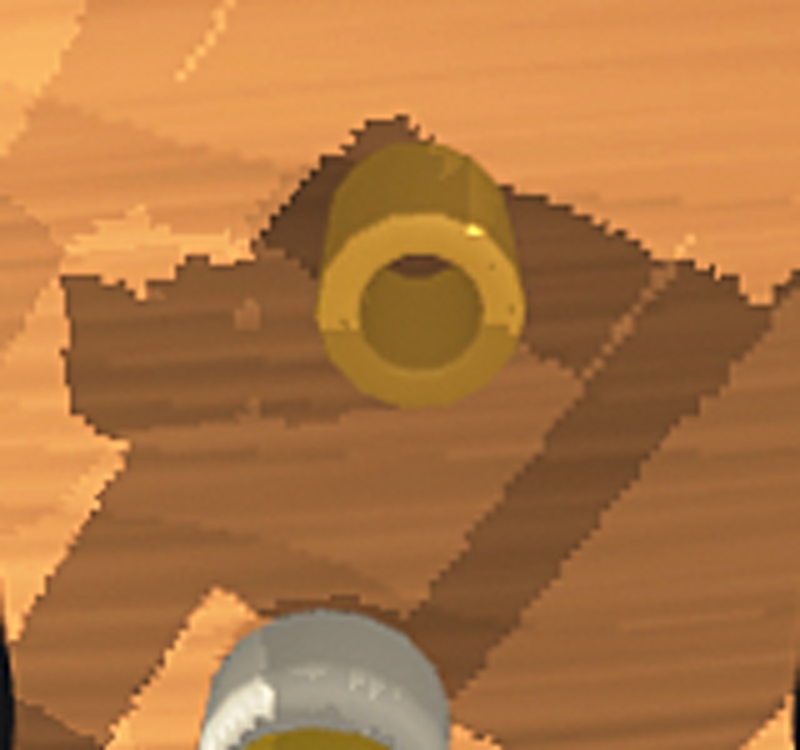

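Run:
```python
import pickle
from h import *
w,s=pickle.load(open('w23.pkl','rb'))
p=back(w,[[200+421.5/5-.4,150+311/5-.4]],45,True)[0]; print(p)
a=np.linspace(0,2*np.pi,360)
q=(proj(w,np.c_[p[0]+16*np.cos(a),p[1]+16*np.sin(a),0*a+45],True)-[200,150]+.4)*5; print(q.min(0),q.max(0))
```

```text
[ 542.99614887 -372.65569308   45.        ]
[313.76666017 207.35342142] [529.10226733 410.11544994]
```

Emit:
jog_arm(targets=[[0.0005,0.0009,0.02,0,0,0,0.1],[0.0005,0.0009,0.05,0,0,0,0.1],[0.0005,0.0009,0.08,0,0,0,0.1],[0.0005,0.0009,0.104,0,0,0,0.1],[0.0005,0.0009,0.114,0,0,0,0.1]])

```text
time: 19.02
tool_pos: [540.7, -368.4, 12.1]
tcp_rot: [-179.8, 0.3, -4.9]
ft_force: [-0.7, -0.2, -1.1]
finger_gap: 77.0
```

Emit:
jog_arm(targets=[[0,0,0.004,0,0,0,0.1],[0,0,0.008,0,0,0,0.1],[0,0,0.008,0,0,0,0.1],[0,0,0.008,0,0,0,0.1],[0,0,0.008,0,0,0,0.1]])

```text
time: 19.43
tool_pos: [543.7, -372.8, 10.6]
tcp_rot: [179.9, -0.1, -5.0]
ft_force: [-0.0, 0.4, -0.6]
finger_gap: 77.0
```

Emit:
jog_arm(targets=[[0,0,0,0,0,0,0.4],[0,0,0,0,0,0,0.6],[0,0,0,0,0,0,0.8],[0,0,0,0,0,0,1],[0,0,0,0,0,0,1]], newtons=45)

```text
time: 19.85
tool_pos: [542.8, -372.2, 9.2]
tcp_rot: [180.0, -0.0, -5.0]
ft_force: [-0.4, 1.2, 4.3]
finger_gap: 31.2
```

Emit:
jog_arm(targets=[[0,0,0,0,0,0,1],[0,0,0,0,0,0,1],[0,0,0,0,0,0,1]])

```text
time: 20.1
tool_pos: [542.8, -372.2, 9.2]
tcp_rot: [180.0, -0.0, -5.0]
ft_force: [-1.3, 2.1, 5.8]
finger_gap: 31.5
```

```bash
python3 look.py w24
python3 - <<'E'
import pickle
from h import *
w,s=pickle.load(open('w24.pkl','rb'))
crop(w,200,220,360,370,5,'w24c.png')
E
```

```text
[ 624.92537809 -379.72416317  151.93027141] [ 1.61519428e+02 -6.67566979e-02 -9.49373890e+01] [ 542.7490033  -372.19717705    9.14795915] 20.15 31.505796770143757
```

View pics/w24c.png

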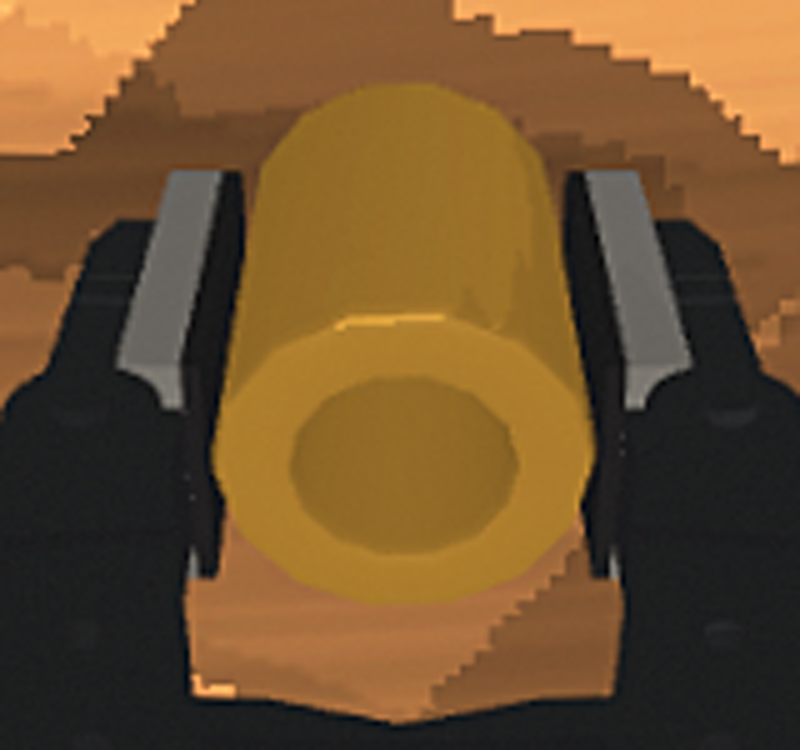

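Run:
```python
import pickle
from h import *
w,s=pickle.load(open('w24.pkl','rb'))
for rad,ob in((16,(215,592,315,605)),(9,(290,519,376,556))):
  a=np.linspace(0,2*np.pi,360)
  for x in (541.5,542.5,543.5):
    q=(proj(w,np.c_[x+rad*np.cos(a),-373.1+rad*np.sin(a),0*a+45],True)-[200,220]+.4)*5; print(rad,x,q.min(0).round(),q.max(0).round(),ob)
```

```text
16 541.5 [214. 321.] [604. 624.] (215, 592, 315, 605)
16 542.5 [212. 311.] [603. 616.] (215, 592, 315, 605)
16 543.5 [211. 300.] [603. 607.] (215, 592, 315, 605)
9 541.5 [299. 395.] [519. 565.] (290, 519, 376, 556)
9 542.5 [298. 385.] [518. 556.] (290, 519, 376, 556)
9 543.5 [296. 375.] [517. 548.] (290, 519, 376, 556)
```

Emit:
jog_arm(targets=[[0,0,-0.01,0,0,0,1],[0,0,-0.03,0,0,0,1],[0,0,-0.06,0,0,0,1],[0,0,-0.09,0,0,0,1],[0,0,-0.102,0,0,0,1]])

```text
time: 20.57
tool_pos: [544.1, -373.3, 115.6]
tcp_rot: [179.8, -0.3, -5.0]
ft_force: [0.8, -0.4, -0.5]
finger_gap: 31.5
```

Emit:
jog_arm(targets=[[0.007,-0.036,0,0,0,0,1],[0.0144,-0.0745,0,0,0,0,1],[0.0217,-0.113,0,0,0,0,1],[0.029,-0.1515,0,0,0,0,1],[0.0364,-0.19,0,0,0,0,1]])

```text
time: 20.98
tool_pos: [595.0, -184.1, 109.8]
tcp_rot: [-180.0, 0.1, -5.0]
ft_force: [1.2, 0.8, -1.9]
finger_gap: 31.6
```

Emit:
jog_arm(targets=[[0.0075,-0.039,0,0,0,0,1],[0.015,-0.078,0,0,0,0,1],[0.0225,-0.117,0,0,0,0,1],[0.03,-0.156,0,0,0,0,1],[0.0374,-0.195,0,0,0,0,1]])

```text
time: 21.4
tool_pos: [649.3, 7.1, 109.8]
tcp_rot: [180.0, 0.1, -5.0]
ft_force: [0.9, -1.9, -2.1]
finger_gap: 31.6
```

Emit:
jog_arm(targets=[[0.004,-0.02,0,0,0,0,1],[0.0065,-0.033,0,0,0,0,1],[0.008,-0.0423,0,0,0,0,1],[0.008,-0.0423,0,0,0,0,1],[0.008,-0.0423,0,0,0,0,1]])

```text
time: 21.82
tool_pos: [660.9, 45.7, 110.1]
tcp_rot: [180.0, 0.0, -5.0]
ft_force: [0.7, -0.1, -2.9]
finger_gap: 31.2
```

Emit:
jog_arm(targets=[[0,0,0.01,0,0,0,1],[0,0,0.03,0,0,0,1],[0,0,0.05,0,0,0,1],[0,0,0.06,0,0,0,1],[0,0,0.065,0,0,0,1]])

```text
time: 22.23
tool_pos: [659.1, 45.1, 42.4]
tcp_rot: [180.0, 0.3, -5.1]
ft_force: [-1.2, -0.5, -1.0]
finger_gap: 31.7
```

Emit:
jog_arm(targets=[[0,0,0,0,0,0,1],[0,0,0,0,0,0,1],[0,0,0,0,0,0,1],[0,0,0,0,0,0,1],[0,0,0,0,0,0,1]])

```text
time: 22.65
tool_pos: [662.1, 46.6, 46.9]
tcp_rot: [-180.0, -0.1, -5.0]
ft_force: [-0.6, -0.1, -2.0]
finger_gap: 31.6
```

```bash
python3 look.py w25
```

```text
[744.07278502  38.9921387  189.79456481] [ 1.61605020e+02 -3.78061201e-02 -9.49325426e+01] [661.95721922  46.61886319  46.67021551] 22.7 31.468639900278983
```

View pics/w25.png

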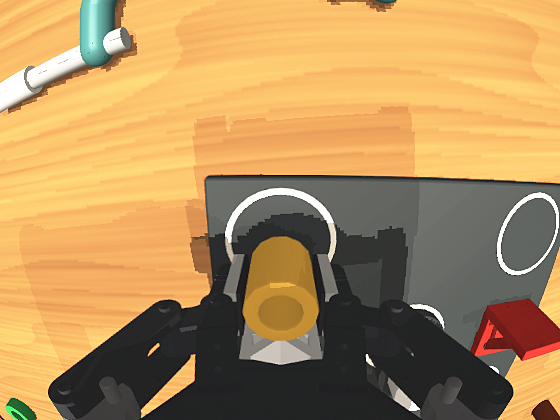

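Run:
```python
import pickle
from h import *
w,s=pickle.load(open('w25.pkl','rb'))
a=np.linspace(0,2*np.pi,360)
im=cv2.resize(w['pixels'][170:350,200:360,::-1],None,fx=4,fy=4,interpolation=cv2.INTER_CUBIC)
def dr(c,rr,z,col):
    for q in (proj(w,np.c_[c[0]+rr*np.cos(a),c[1]+rr*np.sin(a),0*a+z],True)-[200,170]+.4)*4: cv2.circle(im,(int(q[0]),int(q[1])),1,col,-1)
dr((661.05,45.9),34,10,(0,0,255))
t=s['tool_pos']
dr((t[0]+.1,t[1]-.9),16,t[2]-9.2,(255,0,0))
dr((t[0]+.1,t[1]-.9),16,t[2]-9.2+45,(255,0,0))
cv2.imwrite('pics/w25o.png',im)
```

```text
(no output)
```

View pics/w25o.png

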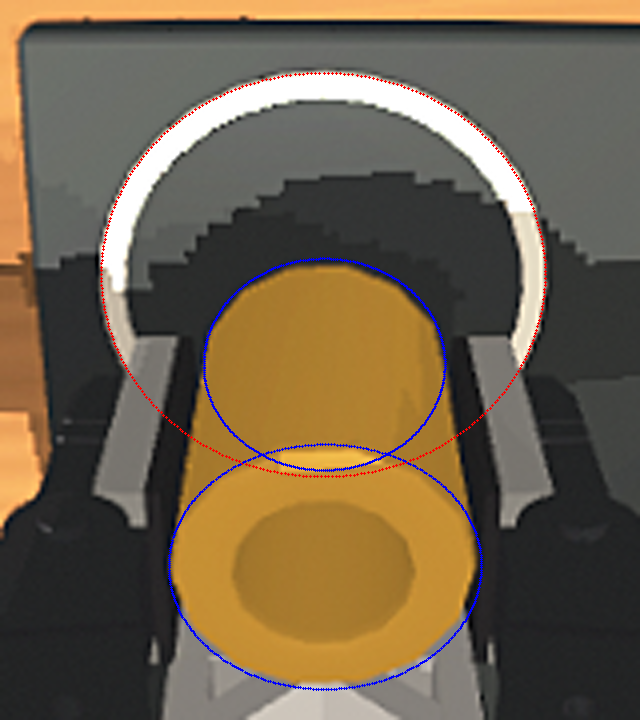

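Emit:
jog_arm(targets=[[0,0,0.007,0,0,0,1],[0,0,0.014,0,0,0,1],[0,0,0.019,0,0,0,1],[0,0,0.022,0,0,0,1],[0,0,0.024,0,0,0,1]])

```text
time: 23.12
tool_pos: [660.4, 46.6, 20.1]
tcp_rot: [180.0, 0.1, -5.0]
ft_force: [0.2, 0.4, -1.7]
finger_gap: 31.3
```

Emit:
jog_arm(targets=[[0,0,0,0,0,0,1],[0,0,0,0,0,0,1],[0,0,0.0005,0,0,0,1],[0,0,0.001,0,0,0,1],[0,0,0.001,0,0,0,1]])

```text
time: 23.53
tool_pos: [661.5, 46.6, 20.8]
tcp_rot: [-180.0, -0.0, -5.0]
ft_force: [0.1, 0.2, -2.9]
finger_gap: 31.6
```

Emit:
jog_arm(targets=[[0,0,0.0005,0,0,0,1],[0,0,0.001,0,0,0,1],[0,0,0.001,0,0,0,1]])

```text
time: 23.78
tool_pos: [661.2, 46.6, 19.5]
tcp_rot: [-180.0, -0.0, -5.0]
ft_force: [0.1, -1.0, -1.8]
finger_gap: 31.2
```

Emit:
jog_arm(targets=[[0,0,0.0005,0,0,0,1],[0,0,0.0008,0,0,0,1],[0,0,0.0008,0,0,0,1]])

```text
time: 24.03
tool_pos: [661.3, 46.6, 19.2]
tcp_rot: [180.0, -0.0, -5.0]
ft_force: [-2.5, 0.6, 3.0]
finger_gap: 31.5
```

Emit:
jog_arm(targets=[[0,0,0.0003,0,0,0,1],[0,0,0.0003,0,0,0,1],[0,0,0.0003,0,0,0,1]])

```text
time: 24.28
tool_pos: [661.3, 46.6, 19.2]
tcp_rot: [180.0, -0.0, -5.0]
ft_force: [-3.2, -0.2, 5.6]
finger_gap: 31.4
```

Emit:
jog_arm(targets=[[0,0,0,0,0,0,0.25],[0,0,0,0,0,0,0.25],[0,0,0,0,0,0,0.25],[0,0,0,0,0,0,0.25]])

```text
time: 24.62
tool_pos: [661.3, 46.6, 18.4]
tcp_rot: [-180.0, -0.0, -5.0]
ft_force: [0.5, -1.2, -0.3]
finger_gap: 64.2
```

Emit:
jog_arm(targets=[[0,0,-0.01,0,0,0,0.25],[0,0,-0.035,0,0,0,0.25],[0,0,-0.065,0,0,0,0.2],[0,0,-0.095,0,0,0,0.1],[0,0,-0.111,0,0,0,0.1]])

```text
time: 25.03
tool_pos: [663.2, 46.6, 134.8]
tcp_rot: [-180.0, -0.3, -5.0]
ft_force: [0.4, -0.1, 1.6]
finger_gap: 76.9
```

```bash
python3 look.py w26;python3 look.py w26;python3 look.py w26
python3 - <<'E'
import pickle
from h import *
w,s=pickle.load(open('w26.pkl','rb'))
a=np.linspace(0,2*np.pi,360)
im=cv2.resize(w['pixels'][130:290,200:360,::-1],None,fx=4,fy=4,interpolation=cv2.INTER_CUBIC)
def dr(c,rr,z,col):
    for q in (proj(w,np.c_[c[0]+rr*np.cos(a),c[1]+rr*np.sin(a),0*a+z],True)-[200,130]+.4)*4: cv2.circle(im,(int(q[0]),int(q[1])),0,col,-1)
dr((661.05,45.9),34,10,(0,0,255)); dr((661.05,45.9),16,10,(255,0,0)); dr((661.05,45.9),16,55,(255,0,0))
cv2.imwrite('pics/w26o.png',im)
E
```

```text
[744.61660879  38.98209445 277.99113027] [ 1.61801841e+02 -2.07340177e-02 -9.49351156e+01] [664.8103694   46.56366802 137.96929348] 25.0833 76.78859961598775
[745.63321071  38.9944561  281.47802545] [ 1.62049625e+02 -9.66903611e-04 -9.49333759e+01] [664.44098027  46.58921651 135.6752093 ] 25.1333 77.00248080067725
[745.40736168  38.98009977 279.1421494 ] [ 1.61996416e+02 -5.15812479e-03 -9.49346928e+01] [663.01343239  46.5887006  132.78068823] 25.1833 76.70567278244191
```

View pics/w26o.png

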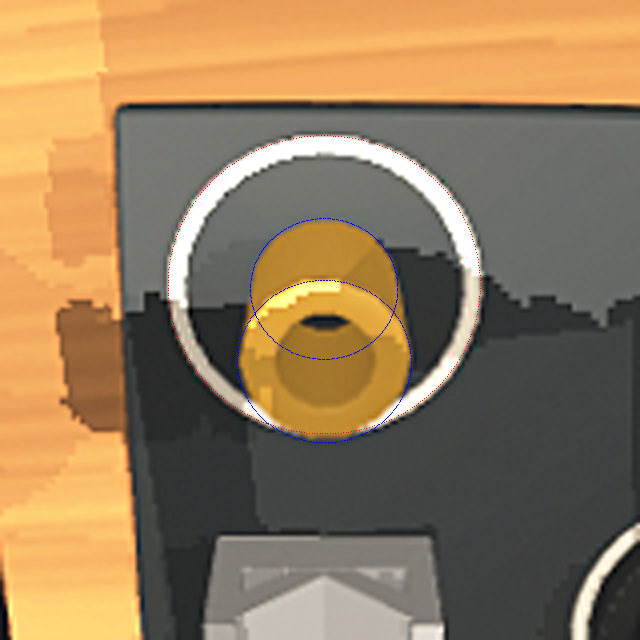

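Emit:
jog_arm(targets=[[-0.03,-0.0205,0,0,0,0,0.1],[-0.063,-0.043,0,0,0,0,0.1],[-0.096,-0.0655,0,0,0,0,0.1],[-0.129,-0.088,0,0,0,0,0.1],[-0.162,-0.1105,0,0,0,0,0.1]])

```text
time: 25.6
tool_pos: [506.7, 171.2, 127.5]
tcp_rot: [180.0, 0.2, -5.0]
ft_force: [-0.1, 1.3, -0.4]
finger_gap: 77.0
```

Emit:
jog_arm(targets=[[-0.033,-0.0225,0,0,0,0,0.1],[-0.066,-0.045,0,0,0,0,0.1],[-0.099,-0.0675,0,0,0,0,0.1],[-0.128,-0.087,0,0,0,0,0.1],[-0.15,-0.102,0,0,0,0,0.1]])

```text
time: 26.02
tool_pos: [365.6, 286.2, 127.9]
tcp_rot: [179.9, 0.2, -4.9]
ft_force: [-0.5, -0.3, 0.2]
finger_gap: 77.1
```

Emit:
jog_arm(targets=[[-0.012,-0.008,0,0,0,0,0.1],[-0.018,-0.012,0,0,0,0,0.1],[-0.02,-0.0134,0,0,0,0,0.1],[-0.02,-0.0134,0,0,0,0,0.1],[-0.02,-0.0134,0,0,0,0,0.1]])

```text
time: 26.43
tool_pos: [350.7, 299.9, 129.1]
tcp_rot: [180.0, 0.0, -5.0]
ft_force: [0.0, 0.1, -0.9]
finger_gap: 76.7
```

```bash
python3 look.py w27;python3 look.py w27
python3 - <<'E'
import pickle
from h import *
w,s=pickle.load(open('w27.pkl','rb'))
crop(w,200,140,360,290,5,'w27c.png')
E
```

```text
[432.95114557 292.38390667 271.80748193] [ 1.61475223e+02 -8.40419887e-02 -9.49675048e+01] [350.89989412 299.90349452 129.23528019] 26.4833 76.96667374140723
[433.12347665 292.25655949 271.92903228] [ 1.61481035e+02 -7.56178355e-02 -9.49965475e+01] [350.93344822 299.87414343 129.268979  ] 26.5333 76.9017410508033
```

View pics/w27c.png

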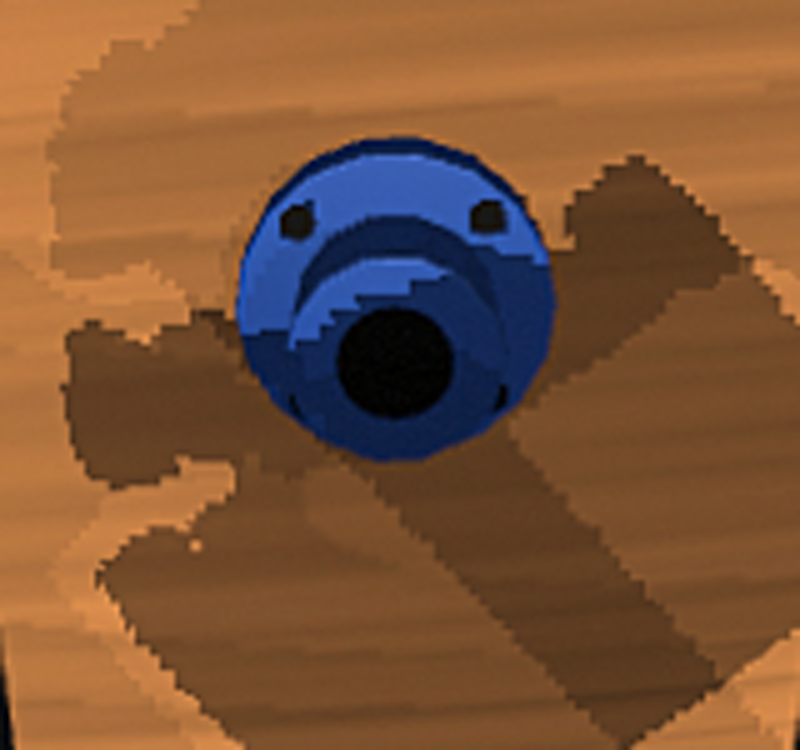

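Run:
```python
import pickle
from h import *
w,s=pickle.load(open('w27.pkl','rb'))
p=back(w,[[200+395.5/5-.4,140+362.5/5-.4]],40,True)[0]; print(p, s['tool_pos'])
a=np.linspace(0,2*np.pi,360)
for rr,z in((27,14),(17,40),(27,0)):
  q=(proj(w,np.c_[p[0]+rr*np.cos(a),p[1]+rr*np.sin(a),0*a+z],True)-[200,140]+.4)*5; print(rr,z,q.min(0),q.max(0))
```

```text
[350.35586265 300.38416004  40.        ] [350.93344822 299.87414343 129.268979  ]
27 14 [234.5167636 151.3036489] [557.59493429 459.01793045]
17 40 [283.48117973 254.53824801] [507.56469607 465.55741652]
27 0 [242.28820922 133.86148998] [550.29095556 428.54249241]
```

Emit:
jog_arm(targets=[[0,0,0.02,0,0,0,0.1],[0,0,0.05,0,0,0,0.1],[0,0,0.08,0,0,0,0.1],[0,0,0.1,0,0,0,0.1],[0,0,0.107,0,0,0,0.1]])

```text
time: 26.95
tool_pos: [348.5, 298.3, 18.8]
tcp_rot: [179.8, 0.2, -5.1]
ft_force: [-1.5, 0.5, -0.3]
finger_gap: 77.0
```

Emit:
jog_arm(targets=[[0,0,0.003,0,0,0,0.1],[0,0,0.005,0,0,0,0.1],[0,0,0.005,0,0,0,0.1],[0,0,0.005,0,0,0,0.1],[0,0,0.005,0,0,0,0.1]])

```text
time: 27.37
tool_pos: [351.3, 301.2, 18.9]
tcp_rot: [-179.9, -0.1, -5.0]
ft_force: [0.1, 0.5, 0.7]
finger_gap: 76.8
```

Emit:
jog_arm(targets=[[0,0,0,0,0,0,0.4],[0,0,0,0,0,0,0.6],[0,0,0,0,0,0,0.8],[0,0,0,0,0,0,1],[0,0,0,0,0,0,1]], newtons=60)

```text
time: 27.78
tool_pos: [350.5, 301.0, 18.1]
tcp_rot: [-180.0, -0.0, -5.0]
ft_force: [-2.3, -0.3, 6.2]
finger_gap: 32.2
```

Emit:
jog_arm(targets=[[0,0,0,0,0,0,1],[0,0,0,0,0,0,1],[0,0,0,0,0,0,1]])

```text
time: 28.03
tool_pos: [350.5, 301.0, 18.1]
tcp_rot: [-180.0, -0.0, -5.0]
ft_force: [-1.8, 0.2, 6.3]
finger_gap: 31.9
```

```bash
python3 look.py w28
python3 - <<'E'
import pickle
from h import *
w,s=pickle.load(open('w28.pkl','rb'))
a=np.linspace(0,2*np.pi,360); t=s['tool_pos']
im=cv2.resize(w['pixels'][200:360,200:360,::-1],None,fx=4,fy=4,interpolation=cv2.INTER_CUBIC)
def dr(c,rr,z,col):
    for q in (proj(w,np.c_[c[0]+rr*np.cos(a),c[1]+rr*np.sin(a),0*a+z],True)-[200,200]+.4)*4: cv2.circle(im,(int(q[0]),int(q[1])),0,col,-1)
c=(t[0],t[1]-.9); dr(c,27,14,(0,255,255)); dr(c,17,40,(0,255,255)); dr(c,27,0,(0,255,255))
cv2.imwrite('pics/w28o.png',im)
E
```

```text
[432.65183564 293.28569916 160.86274891] [ 1.61516636e+02 -2.81299420e-03 -9.49341907e+01] [350.47967724 300.9852323   18.07321539] 28.0833 31.887578266054753
```

View pics/w28o.png

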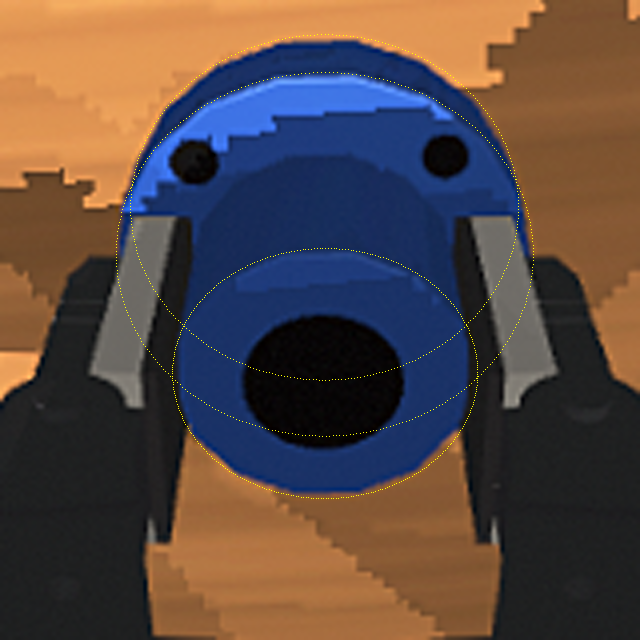

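Emit:
jog_arm(targets=[[0,0,-0.01,0,0,0,1],[0,0,-0.03,0,0,0,1],[0,0,-0.055,0,0,0,1],[0,0,-0.075,0,0,0,1],[0,0,-0.082,0,0,0,1]])

```text
time: 28.5
tool_pos: [351.4, 301.4, 102.7]
tcp_rot: [-179.9, -0.2, -5.0]
ft_force: [0.6, 0.5, -3.1]
finger_gap: 32.0
```

Emit:
jog_arm(targets=[[0.0135,0.0345,0,0,0,0,1],[0.0278,0.0713,0,0,0,0,1],[0.042,0.108,0,0,0,0,1],[0.0563,0.1445,0,0,0,0,1],[0.0706,0.181,0,0,0,0,1]])

```text
time: 28.92
tool_pos: [404.0, 112.3, 98.7]
tcp_rot: [180.0, 0.1, -5.0]
ft_force: [1.8, 0.4, -4.1]
finger_gap: 32.0
```

Emit:
jog_arm(targets=[[0.0143,0.0366,0,0,0,0,1],[0.0286,0.0732,0,0,0,0,1],[0.0429,0.11,0,0,0,0,1],[0.0572,0.1466,0,0,0,0,1],[0.0706,0.181,0,0,0,0,1]])

```text
time: 29.33
tool_pos: [458.7, -74.5, 98.6]
tcp_rot: [-180.0, 0.1, -5.0]
ft_force: [0.4, 0.8, -3.0]
finger_gap: 32.2
```

Emit:
jog_arm(targets=[[0.009,0.023,0,0,0,0,1],[0.0155,0.04,0,0,0,0,1],[0.0195,0.05,0,0,0,0,1],[0.0209,0.0538,0,0,0,0,1],[0.0209,0.0538,0,0,0,0,1]])

```text
time: 29.75
tool_pos: [475.0, -127.9, 98.8]
tcp_rot: [-180.0, 0.1, -5.1]
ft_force: [0.5, 0.0, -4.6]
finger_gap: 31.9
```

Emit:
jog_arm(targets=[[0,0,0.01,0,0,0,1],[0,0,0.025,0,0,0,1],[0,0,0.04,0,0,0,1],[0,0,0.048,0,0,0,1],[0,0,0.05,0,0,0,1]])

```text
time: 30.17
tool_pos: [473.5, -125.9, 46.9]
tcp_rot: [-179.9, 0.2, -4.9]
ft_force: [-0.1, -0.3, -3.4]
finger_gap: 32.2
```

Emit:
jog_arm(targets=[[0,0,0,0,0,0,1],[0,0,0,0,0,0,1],[0,0,0,0,0,0,1],[0,0,0,0,0,0,1],[0,0,0,0,0,0,1]])

```text
time: 30.58
tool_pos: [476.0, -128.0, 50.2]
tcp_rot: [180.0, -0.1, -5.0]
ft_force: [-0.7, 0.6, -3.4]
finger_gap: 32.2
```

```bash
python3 look.py w29
python3 - <<'E'
import pickle
from h import *
w,s=pickle.load(open('w29.pkl','rb'))
a=np.linspace(0,2*np.pi,360); t=s['tool_pos']
im=cv2.resize(w['pixels'][170:350,190:370,::-1],None,fx=4*180/240,fy=3,interpolation=cv2.INTER_CUBIC)
def dr(c,rr,z,col):
    for q in (proj(w,np.c_[c[0]+rr*np.cos(a),c[1]+rr*np.sin(a),0*a+z],True)-[190,170]+.3)*3: cv2.circle(im,(int(q[0]),int(q[1])),0,col,-1)
c=(t[0],t[1]-.9); u=t[2]-18.1
dr(c,27,14+u,(0,255,255)); dr(c,17,40+u,(0,255,255)); dr(c,27,u,(0,255,255)); dr((475.15,-128.5),34,10,(0,0,255)); dr(c,34,10,(0,255,0))
cv2.imwrite('pics/w29o.png',im)
E
```

```text
[ 558.06554168 -135.54292562  193.08446376] [ 1.61564900e+02 -6.82961870e-02 -9.49384142e+01] [ 475.86428041 -127.97549923   50.07723892] 30.6333 32.17706711466881
```

View pics/w29o.png

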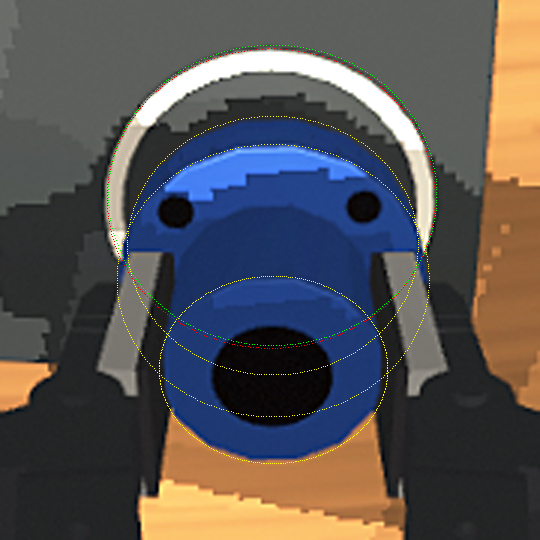

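Emit:
jog_arm(targets=[[0,0,0.006,0,0,0,1],[0,0,0.012,0,0,0,1],[0,0,0.017,0,0,0,1],[0,0,0.019,0,0,0,1],[0,0,0.02,0,0,0,1]])

```text
time: 31.05
tool_pos: [474.6, -127.5, 28.4]
tcp_rot: [-180.0, 0.1, -5.0]
ft_force: [-0.3, 0.1, -4.0]
finger_gap: 32.2
```

Emit:
jog_arm(targets=[[0,0,0,0,0,0,1],[0,0,0,0,0,0,1],[0,0,0.0005,0,0,0,1],[0,0,0.001,0,0,0,1],[0,0,0.001,0,0,0,1]])

```text
time: 31.47
tool_pos: [475.6, -127.8, 28.6]
tcp_rot: [180.0, -0.0, -5.0]
ft_force: [0.3, 0.4, -5.0]
finger_gap: 32.2
```

Emit:
jog_arm(targets=[[0,0,0.0005,0,0,0,1],[0,0,0.001,0,0,0,1],[0,0,0.001,0,0,0,1]])

```text
time: 31.72
tool_pos: [475.6, -127.9, 28.1]
tcp_rot: [180.0, -0.0, -5.0]
ft_force: [-4.2, 1.6, 5.6]
finger_gap: 32.0
```

Contact as predicted. Release and rise.

Emit:
jog_arm(targets=[[0,0,0,0,0,0,0.1],[0,0,0,0,0,0,0.1],[0,0,0,0,0,0,0.1],[0,0,0,0,0,0,0.1],[0,0,0,0,0,0,0.1]])

```text
time: 32.13
tool_pos: [475.6, -127.8, 27.5]
tcp_rot: [180.0, -0.0, -5.0]
ft_force: [1.0, -1.2, 0.3]
finger_gap: 76.8
```

Emit:
jog_arm(targets=[[0,0,-0.01,0,0,0,0.1],[0,0,-0.035,0,0,0,0.1],[0,0,-0.07,0,0,0,0.1],[0,0,-0.11,0,0,0,0.1],[0,0,-0.15,0,0,0,0.1]])

```text
time: 32.55
tool_pos: [474.6, -127.5, 179.3]
tcp_rot: [-180.0, 0.1, -5.0]
ft_force: [0.9, -0.4, -0.7]
finger_gap: 77.1
```

Emit:
jog_arm(targets=[[0,0,-0.02,0,0,0,0.1],[0,0,-0.04,0,0,0,0.1],[0,0,-0.05,0,0,0,0.1],[0,0,-0.05,0,0,0,0.1],[0,0,-0.05,0,0,0,0.1]])

```text
time: 32.97
tool_pos: [475.5, -127.8, 227.4]
tcp_rot: [180.0, -0.0, -5.0]
ft_force: [0.5, -0.1, -0.5]
finger_gap: 76.9
```

```bash
python3 look.py w30;python3 look.py w30
python3 - <<'E'
import pickle
from h import *
from bench import r
w,s=pickle.load(open('w30.pkl','rb'))
a=np.linspace(0,2*np.pi,360)
im=cv2.resize(w['pixels'],(800,600),interpolation=cv2.INTER_CUBIC); im=im[:,:,::-1].copy(); k=800/560
def dr(c,rr,z,col):
    for q in (proj(w,np.c_[c[0]+rr*np.cos(a),c[1]+rr*np.sin(a),0*a+z],True)+.2)*k: cv2.circle(im,(int(q[0]),int(q[1])),0,col,-1)
for c,l in(((475.15,-128.5),[(34,10),(27,10),(27,24),(17,50)]),((568.1,-41.3),[(34,10),(30,46),(24,46),(24,64)]),((661.05,45.9),[(34,10),(16,10),(16,55)])):
    for rr,z in l: dr(c,rr,z,(0,0,255))
cv2.imwrite('pics/w30o.png',im)
t=r.snapshot('top'); cv2.imwrite('pics/t30.png',t['pixels'][:,:,::-1]); s=r.snapshot('scene'); cv2.imwrite('pics/s30.png',s['pixels'][:,:,::-1])
E
```

```text
[ 557.6393334  -135.38928156  370.14999914] [ 1.61513570e+02 -5.41932546e-02 -9.49367986e+01] [ 474.85882344 -127.57656726  226.19740763] 33.0167 76.66549350460708
[ 557.31620832 -135.27012775  368.78318071] [ 1.61395551e+02 -2.03540995e-02 -9.49372762e+01] [ 474.52165981 -127.45077633  225.59346668] 33.0667 76.98243342027837
```

View pics/w30o.png

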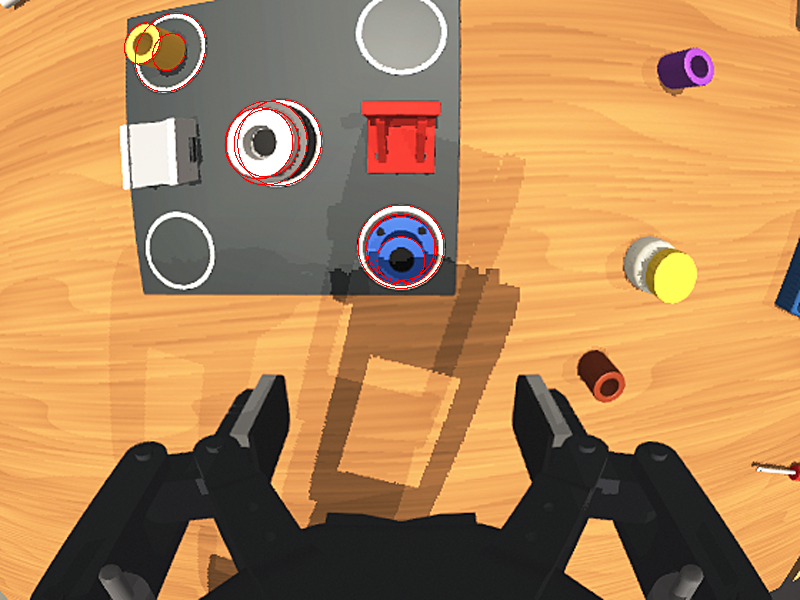

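View pics/t30.png

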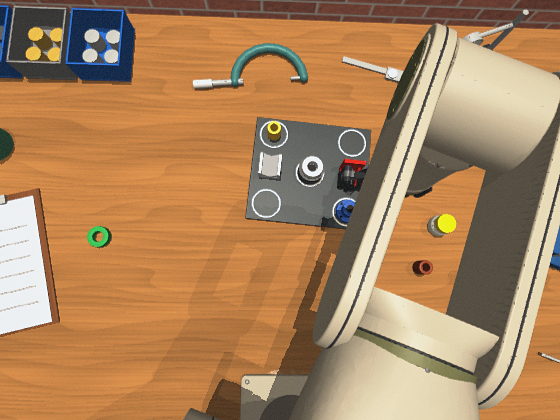

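View pics/s30.png

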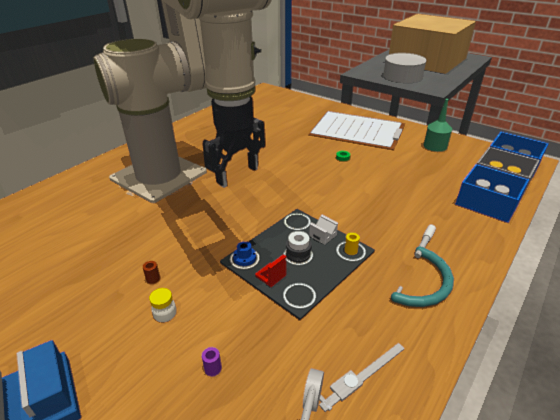

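Run:
```python
from h import *
import pickle
t,s=pickle.load(open('ts.pkl','rb'))
a=np.linspace(0,2*np.pi,720)
for n,cam,f,mid,ang,box in(('t',t,'t30.png',(566.58,-38.97),-5.07,(240,110,370,235)),('s',s,'s30.png',(566.88,-41.15),-4.97,(215,195,385,320))):
    im=cv2.imread('pics/'+f)[box[1]:box[3],box[0]:box[2]]; k=6 if n=='t' else 4.5; im=cv2.resize(im,None,fx=k,fy=k,interpolation=cv2.INTER_CUBIC)
    A=np.radians(ang); R2=np.array([[np.cos(A),-np.sin(A)],[np.sin(A),np.cos(A)]])
    for off,l in(((0,0),[(30,10),(30,46),(24,64)]),((85,95),[(16,10),(16,55)]),((-85,-95),[(27,10),(27,24),(17,50)])):
        c=R2@off+mid
        for rr,z in l:
            for q in (proj(cam,np.c_[c[0]+rr*np.cos(a),c[1]+rr*np.sin(a),0*a+z])-box[:2]+.4)*k: cv2.circle(im,(int(q[0]),int(q[1])),0,(255,0,255),-1)
    cv2.imwrite(f'pics/{n}31.png',im)
```

```text
(no output)
```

View pics/t31.png

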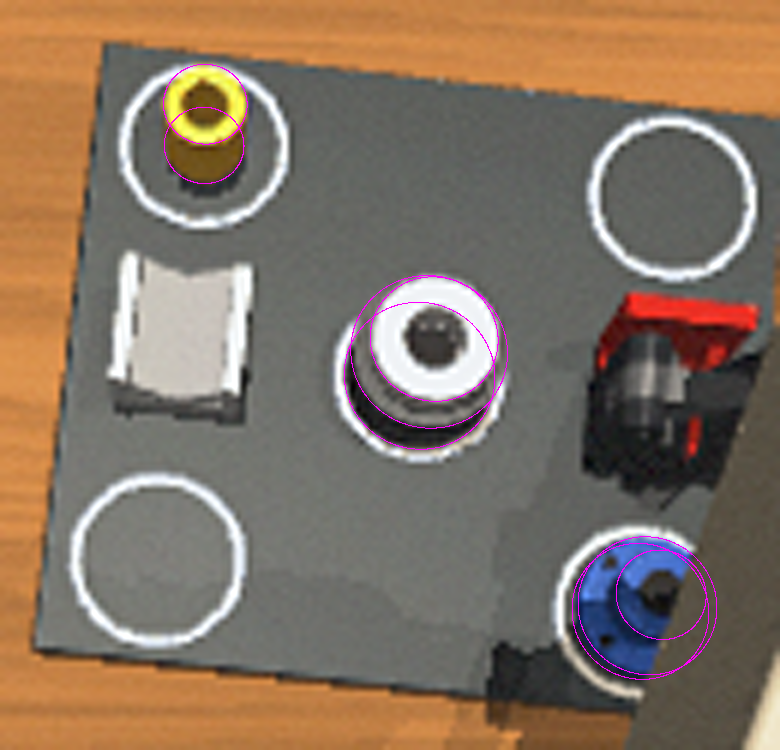

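View pics/s31.png

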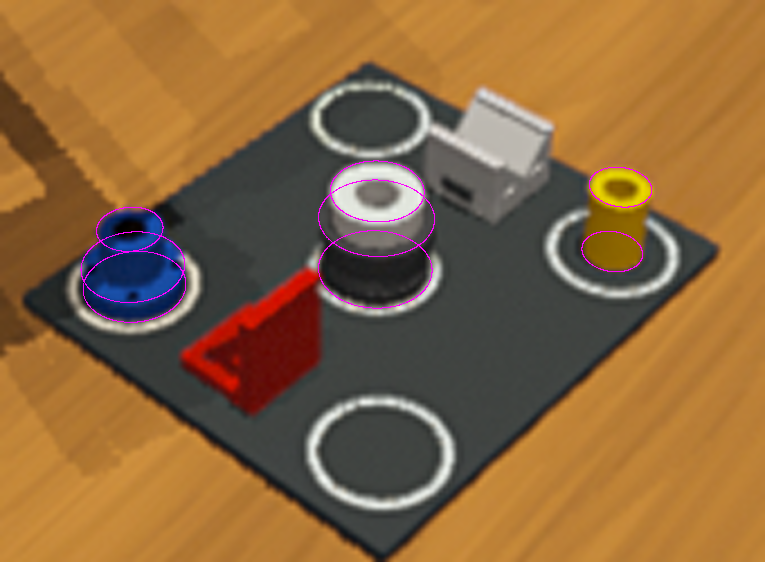

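All three cameras agree that every part sits within about 1 mm of its circle centre. I'm handing in.

Run:
```python
from bench import r
s=r.sense(); print(s['time'],s['ft_force'],s['finger_gap'],abs(s['qd']).max()); print(r.hand_in())
```

```text
33.1667 [-0.50401364 -0.3554714   0.681887  ] 76.98782374229089 0.4541834685263114
the job is handed in; nothing more can be done
None
```

I set out the pulley kit as asked and handed it in after about 33 s, with the gripper open and clear at a height of about 225 mm. The hand-in reports no verdict.

- **Placing:** in the order asked, I put the pulley on the middle circle, the spacer ring flat on top of it, the brass bush behind the V-block, and the blue hub in front of the red angle plate. Each part touched down at the height I expected and with only a few newtons of force.
- **Last checks:** I drew the expected outlines over the final wrist, top and scene pictures. All four parts stand upright and match to about 1 mm. By the wrist camera the pulley is about 0.9 mm towards the far side of its circle.
- **Left alone:** the rusty bush and the jar are at the same pixels in the top view as at the start. I did not touch the purple and green look-alikes.
- **Disagreements:** the cameras differed from each other by about 2 mm, within their stated calibration, so I also used where the gripped pulley sat between the jaws. The arm hid about half of the hub in the last top view, so the hub's final check rests mainly on the wrist and scene views.

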